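# Stack the trimmed cactus pads and weight them

### The arm

A 6-joint arm with a two-finger parallel gripper is mounted at the origin on the work surface. World frame = base frame: x ahead of the robot, y to its left, z up, the work surface at z = 0. Lengths are in m, angles in rad, forces in N, time in s.
With the tool pointing down it reaches from about 0.4 to 0.825 m from the base axis. Payload 7 kg.
Tool frame: the origin (TCP) lies at the very end of the fingers, on their centre line; the grasp point (between the pads) lies 19 mm behind it (grip_depth is the distance from the TCP to the grasp point, in m); z points along the fingers, y is the direction in which the jaws open and shut (so a half turn about z gives the same grasp; the last joint's range is limited). The gripper opens to 88 mm and grips with 3 to 60 N. Pads are 19 mm wide; open, the fingers measure 130 mm over their backs; the gripper's body (78 mm by 193 mm) begins 47 mm behind the grasp point.
Start: joints at [-1.035, 0.359, 0.012, 0, -1.224, -0.288], TCP at [0.166, -0.654, 0.227] pointing down, gripper open.
Joint ranges: [-3.07, 3.07], [-1.43, 2.12], [-1.02, 1.25], [-3.03, 1.67], [-3.05, -0], [-3.03, 3.03]. Speed limits (rad/s): [2.39, 2.39, 3.01, 3.14, 3.14, 3.14].

### API

Orientations are given as [roll, pitch, yaw] about the fixed x, y, z axes, in that order (R = Rz(yaw) Ry(pitch) Rx(roll)).
In Python, from station import get_state, grab_frame, get_calibration, job_done, grip_depth gives the robot as it stands. The module is installed in compiled form; this text tells all that it offers.
- The arm moves only by the shell command python3 -m crank 'ROWS' [FORCE]. ROWS is JSON, a list of rows, each an object with "turn": the turn, a rotation vector about the tool's x, y, z each as a share of 2 pi rad, from -1 to 1, a list of three; "slide": the shift along the tool's x, y, z each as a share of 0.5 m, from -1 to 1, a list of three; "fingers": the opening, from -1 (shut) to 1 (fully open). A call has 1 to 5 rows; each row is the pose to reach, as a shift and turn from the pose commanded when the call began, along the tool's axes at that moment, turning the shorter way round; what a row does not reach only later rows make up. A row lasts 1/12 s, in which the tool goes at most 41.7 mm and 7.16 degrees, less where a joint would pass 70% of its speed; a pose out of reach is approached as far as the arm can. A call with a number of a shift or a turn outside -1 to 1 is refused whole. A call with a gripper value outside its range is refused whole. The fingers move at their own pace and stop on an object; FORCE is the grip in N (left out, the last holds). Time passes only in rows, so rows that repeat a pose let the fingers close. It gives the time, the measured TCP pose, the force and the opening at its end, in the units of the state.
- get_state(): the state, without advancing time (a new reading comes with each control period).
- grab_frame(name): name is "scene" or "side" or "wrist"; returns the picture (400x640x3 uint8, red, green, blue); there is no depth.
- get_calibration(name): a dict with "K" (3x3 intrinsics, pixels), "pose" (4x4, takes a point from camera to world coordinates). Camera axes: x right, y up, looking along -z (the intrinsics and any distortion apply to the point x, -y, -z); pixel columns grow to the right and rows downward; lengths in m; the calibration is good to about 2 mm. A picture is of the moment at which its call begins: read the wrist's pose just before it. get_calibration takes no time and is no camera call; for the wrist camera it gives the pose at the moment of the call.
- job_done(): hands the job in, once; it reports no verdict.
The state is a dict: "t": time; "q": joint angles; "qd": joint speeds; "joint_efforts": joint torques, N m; "eef_pos": TCP position; "ee_rot": TCP orientation; "force": force on the tool from outside, world axes, zero at the start; "moment": the same for the moment, N m; "width": finger opening in m.
Only numpy, scipy, OpenCV 4.12 (cv2) and the standard library are available. Lean on these libraries where they do the work, as an engineer would, in place of code of your own. Each camera call takes 0.05 s, during which the arm holds its last target.

### The job

Stack the three small trimmed cactus pads that lie loose on the counter flat in the middle of the blue tray, the largest at the bottom, the middle-sized on it and the smallest on top, each centred on the one below and all lying lengthwise in the same line (stem ends either way). Then stand the hand press upright on the middle of the stack and let go. Leave the lime half, the copper cup and the brush where they are.

Things in the scene. Friction and masses are not known exactly. Their poses are not given: they have to be found in the camera images.
- large_mid (a point): egg-shaped flat cactus pad with pale dots, the largest, dark green, 114 mm long, 62 mm wide, 14 mm thick, about 90 g, lying flat; point at its centre, half-way up (7 mm above its underside); x along its length (narrow stem end at -x), y across its width, z up; its flanks are straight and parallel beside this point
- medium_mid (a point): egg-shaped flat cactus pad with pale dots, the middle-sized, mid green, 90 mm long, 51 mm wide, 14 mm thick, about 60 g, lying flat; point at its centre, half-way up (7 mm above its underside); x along its length (narrow stem end at -x), y across its width, z up; its flanks are straight and parallel beside this point
- small_mid (a point): egg-shaped flat cactus pad with pale dots, the smallest, light yellow-green, 70 mm long, 40 mm wide, 14 mm thick, about 35 g, lying flat; point at its centre, half-way up (7 mm above its underside); x along its length (narrow stem end at -x), y across its width, z up; its flanks are straight and parallel beside this point
- press_grip (a point): hand press: flat round dark steel foot 72 mm across and 14 mm thick, a thin post, and on top a level round wooden handle 24 mm thick and 84 mm long; about 450 g; point at the centre of the handle, 64 mm above the underside of the foot and straight above its centre; x along the handle, z up
- tray: blue square tray, 160 x 160 mm outside, fixed to the table, rim 12 mm high and 4 mm thick, floor 4 mm thick; origin at the centre of its underside (on the table), x and y along its sides, z up
- board: small white chopping board 150 x 150 x 10 mm, fixed, not used; origin at the centre of its underside
- lime: half a lime, cut face up, 48 mm across, 22 mm high, loose; origin at the centre of its underside; leave alone
- cup: small copper-coloured open cup, 50 mm across the rim, 40 mm high, loose; origin at the centre of its underside; leave alone
- brush: flat brush with wooden handle and grey head, 190 mm long, lying beside the work, loose, handle to its -x; leave alone

How it is judged:
By the outcome, as a careful person would: the job done as asked, in the order asked, and still so for the second after the job is handed in, with the robot touching nothing.
It also fails if it takes over 115 s, if anything falls off the work surface, if the arm or the gripper's body presses on something with over 40 N, if the wrist force passes 120 N, or if a joint passes its speed limit or range.

## Working session

There is one attempt and no reset: what is moved stays moved. The work goes in short steps, Python scripts to look and compute and a shell command to move; the robot and the scene stay as the last step left them, time stands still between calls to the robot, and variables do not carry over. Pictures are saved under pics/ and viewed, and the job is handed in when it is done.

```bash
mkdir -p pics; ls; python3 - <<'E'
from station import *
import cv2
s=get_state(); print(s); print(grip_depth if not callable(grip_depth) else grip_depth())
for n in ("scene","side","wrist"):
    c=get_calibration(n); print(n,c)
    cv2.imwrite(f"pics/{n}0.png",grab_frame(n)[:,:,::-1])
E
```

```text
pics
{'t': 0.0, 'q': array([-1.03491063e+00,  3.59394563e-01,  1.10792102e-02, -3.46448555e-04,
       -1.22409045e+00, -2.88102706e-01]), 'qd': array([-1.22664951e-03, -5.20638400e-04,  8.12294797e-05, -1.79444899e-04,
       -6.41333561e-04,  4.88053016e-04]), 'joint_efforts': array([ 8.83466837e-04, -5.82719493e+01,  2.93070316e+01,  6.99725166e+00,
        7.11611530e-03, -1.54100935e-04]), 'eef_pos': array([ 0.16540832, -0.65392839,  0.22562724]), 'ee_rot': array([ 3.13995697e+00, -1.45088159e-04, -2.89392753e+00]), 'force': array([-0.72349855, -0.38368994, -0.12532018]), 'moment': array([-0.0270827 ,  0.02990251, -0.05944561]), 'width': 0.0874166573147692}
0.0188
scene {'K': array([[430.51839295,   0.        , 323.0470688 ],
       [  0.        , 430.51839295, 202.73327187],
       [  0.        ,   0.        ,   1.        ]]), 'pose': array([[-0.75648482, -0.47889719,  0.44540791,  0.93330261],
       [ 0.6538772 , -0.54003119,  0.52991595,  0.57492834],
       [-0.0132411 ,  0.69211545,  0.72166535,  0.77780223],
       [ 0.        ,  0.        ,  0.        ,  1.        ]])}
side {'K': array([[361.47470975,   0.        , 322.73225345],
       [  0.        , 361.47470975, 203.56184883],
       [  0.        ,   0.        ,   1.        ]]), 'pose': array([[ 0.96406402,  0.15786188, -0.21368244,  0.33095633],
       [-0.26561691,  0.58881652, -0.7633759 , -0.56239382],
       [ 0.0053118 ,  0.79270091,  0.60958761,  0.55540331],
       [ 0.        ,  0.        ,  0.        ,  1.        ]])}
wrist {'K': array([[339.16167746,   0.        , 311.85560935],
       [  0.        , 339.16167746, 197.94686487],
       [  0.        ,   0.        ,   1.        ]]), 'pose': array([[-0.24466824, -0.93584206, -0.25364758,  0.09755856],
       [ 0.96960529, -0.23567727, -0.06574049, -0.6717575 ],
       [ 0.00174375, -0.26202265,  0.96506015,  0.38439909],
       [ 0.        ,  0.        ,  0.        ,  1.        ]])}
```

View pics/scene0.png

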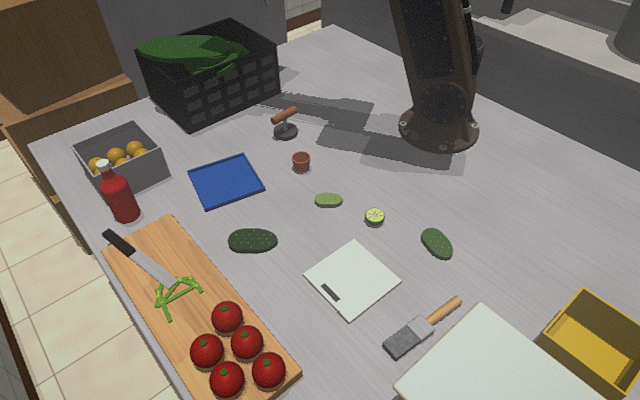

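View pics/side0.png

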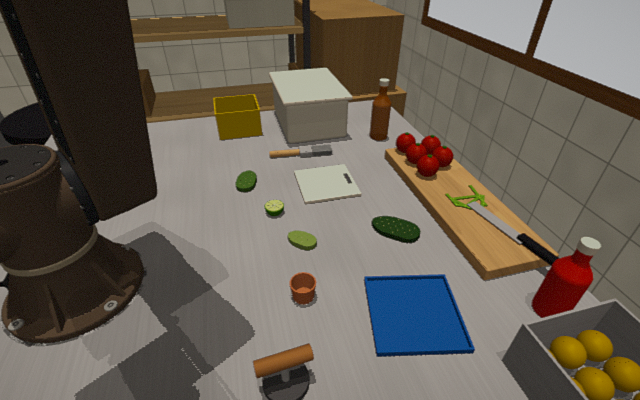

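View pics/wrist0.png

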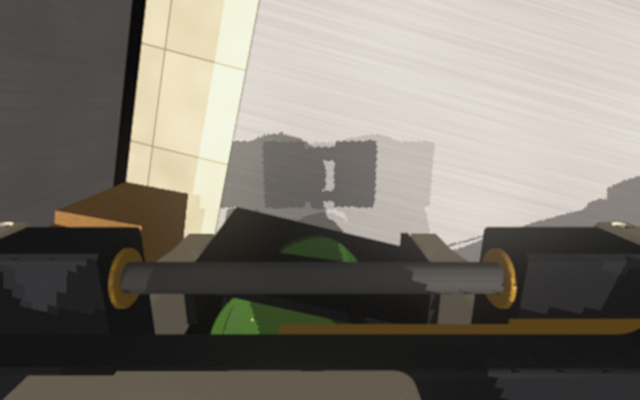

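The scene view shows the large pad at (253,240), medium (437,243), small (328,200), tray (226,181), press handle (284,115), lime (374,216), and cup (301,161). The side view shows the same items at (396,229), (246,181), (302,240), tray (417,313) and press (284,360). The wrist view shows only the crate and bare counter. Next I'll segment these and triangulate.

```bash
cat > h.py <<'E'
import numpy as np, cv2, json
from station import *
def ray(cal,u,v):
    K,P=cal["K"],cal["pose"]
    uv=np.atleast_2d(np.c_[np.ravel(u),np.ravel(v)]).astype(float)
    d=np.c_[(uv[:,0]-K[0,2])/K[0,0],-(uv[:,1]-K[1,2])/K[1,1],-np.ones(len(uv))]@P[:3,:3].T
    return P[:3,3],d
def plane(cal,u,v,z):
    o,d=ray(cal,u,v); return o+d*((z-o[2])/d[:,2])[:,None]
def proj(cal,X):
    K,P=cal["K"],cal["pose"]
    c=(np.atleast_2d(X)-P[:3,3])@P[:3,:3]
    return np.c_[K[0,0]*c[:,0]/-c[:,2]+K[0,2],K[1,1]*-c[:,1]/-c[:,2]+K[1,2]]
def tri(obs):
    A=np.zeros((3,3));b=np.zeros(3)
    for cal,uv in obs:
        o,d=ray(cal,*uv);d=d[0]/np.linalg.norm(d[0]);M=np.eye(3)-np.outer(d,d);A+=M;b+=M@o
    X=np.linalg.solve(A,b); return X,[ (proj(c,X)[0]-uv).round(1).tolist() for c,uv in obs]
def blob(img,seed,lo,hi,r=45):
    hsv=cv2.cvtColor(img,cv2.COLOR_RGB2HSV)
    m=cv2.inRange(hsv,np.array(lo),np.array(hi))
    m=cv2.morphologyEx(m,cv2.MORPH_CLOSE,np.ones((5,5),np.uint8))
    n,l,st,ce=cv2.connectedComponentsWithStats(m)
    k=min(range(1,n),key=lambda i:np.linalg.norm(ce[i]-seed)+(1e4 if st[i,4]<60 else 0))
    return (l==k).astype(np.uint8)*255, ce[k]
E
python3 - <<'E'
from h import *
ims={n:cv2.imread(f"pics/{n}0.png")[:,:,::-1].copy() for n in ("scene","side")}
cal={n:get_calibration(n) for n in ims}
seeds=dict(large=((253,240),(396,229)),medium=((437,243),(246,181)),small=((328,200),(302,240)),tray=((226,181),(417,313)),lime=((374,216),(274,208)),cup=((301,161),(303,288)),handle=((284,115),(284,360)))
for k,(a,b) in seeds.items():
    print(k,[cv2.cvtColor(ims[n],cv2.COLOR_RGB2HSV)[s[1],s[0]].tolist() for n,s in zip(ims,(a,b))],tri([(cal["scene"],np.array(a)),(cal["side"],np.array(b))]))
for n,ss in (("scene",[(253,240),(437,243),(328,200),(285,122)]),("side",[(396,229),(246,181),(302,240),(284,370)])):
    t=[cv2.resize(np.pad(ims[n],((0,60),(0,0),(0,0)))[y-35:y+35,x-45:x+45],None,fx=4.4,fy=4,interpolation=cv2.INTER_NEAREST) for x,y in ss]
    cv2.imwrite(f"pics/z_{n}.png",np.vstack([np.hstack(t[:2]),np.hstack(t[2:])])[:,:,::-1])
E
```

```text
large [[54, 53, 77], [47, 156, 62]] (array([ 0.65750257, -0.00954088,  0.00672812]), [[-1.0, 0.2], [-1.1, -0.1]])
medium [[47, 86, 110], [43, 160, 99]] (array([0.34844014, 0.27582789, 0.0070148 ]), [[-0.5, 0.3], [-0.4, -0.2]])
small [[41, 94, 154], [36, 148, 136]] (array([0.44333786, 0.00990288, 0.00721299]), [[-0.4, 0.2], [-0.4, -0.1]])
tray [[111, 158, 153], [106, 217, 134]] (array([ 0.5982959 , -0.22521886,  0.0039087 ]), [[-1.7, 0.1], [-2.5, -0.3]])
lime [[35, 77, 181], [31, 86, 177]] (array([0.40149561, 0.12834008, 0.01520397]), [[-0.3, 0.2], [-0.3, -0.1]])
cup [[8, 97, 100], [11, 181, 178]] (array([ 0.41280625, -0.13437566,  0.02485447]), [[-0.4, 0.1], [-0.6, -0.2]])
handle [[11, 121, 124], [15, 183, 141]] (array([ 0.3513338 , -0.28541203,  0.06513804]), [[-0.5, 0.2], [-1.0, -0.3]])
```

View pics/z_scene.png

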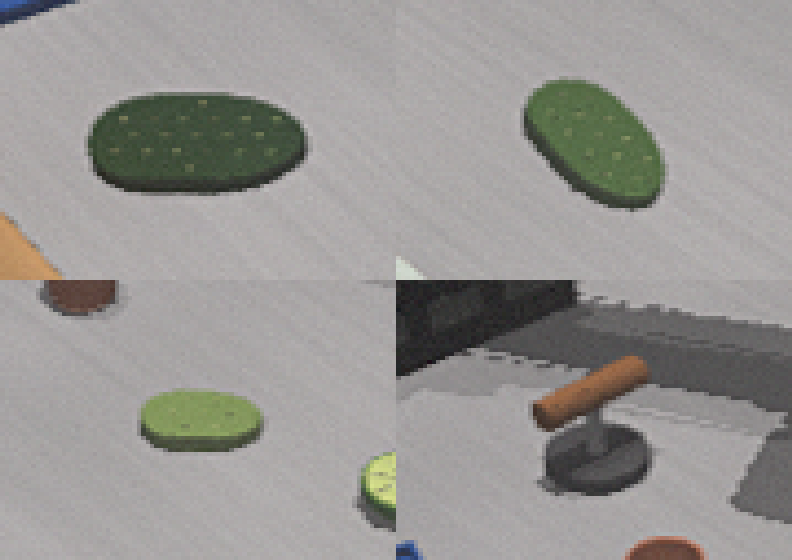

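View pics/z_side.png

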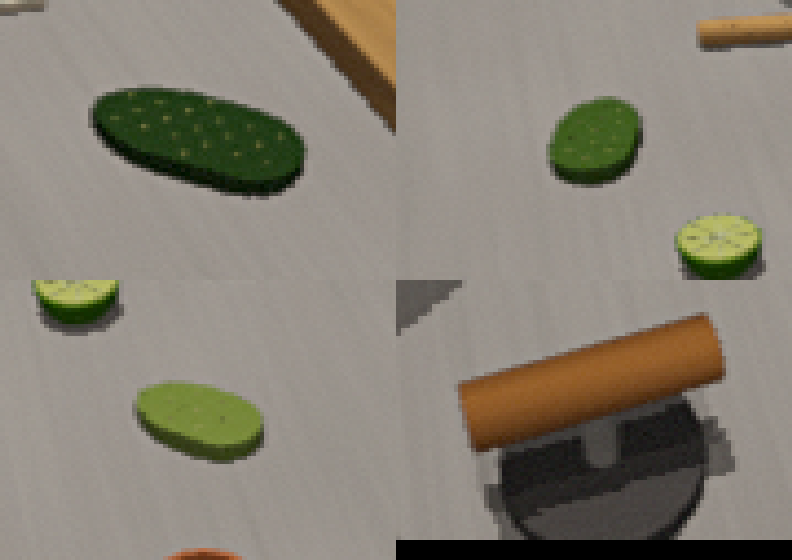

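```bash
cat > fit.py <<'E'
from h import *
from scipy.optimize import minimize
def outline(L,W,e=0.0,n=2.6,N=80):
    t=np.linspace(0,2*np.pi,N,endpoint=False);c,s=np.cos(t),np.sin(t)
    x=L/2*np.sign(c)*abs(c)**(2/n); y=W/2*np.sign(s)*abs(s)**(2/n)*(1+e*np.minimum(0,c+.2))
    return np.c_[x,y]
def hullpts(cal,p,L,W,T,e):
    x,y,z,w=p; o=outline(L,W,e)@np.array([[np.cos(w),np.sin(w)],[-np.sin(w),np.cos(w)]])+[x,y]
    P=np.vstack([np.c_[o,np.full(len(o),z-T/2)],np.c_[o,np.full(len(o),z+T/2)]])
    return cv2.convexHull(proj(cal,P).astype(np.float32))[:,0]
S=4
def render(cal,p,L,W,T,e,shape):
    h=hullpts(cal,p,L,W,T,e); m=np.zeros((shape[0]*S,shape[1]*S),np.uint8)
    cv2.fillPoly(m,[np.round(((h+.5)*S-.5)*16).astype(np.int32)],255,shift=4)
    return cv2.resize(m,(shape[1],shape[0]),interpolation=cv2.INTER_AREA)/255.
def fitpad(views,p0,L,W,T=.014,e=.3,fixz=None):
    # views: (cal,mask)
    def cost(q):
        p=np.array([q[0]/100,q[1]/100,(q[2]/100 if fixz is None else fixz),q[3]/3]); c=0
        for cal,m in views:
            r=render(cal,p,L,W,T,abs(q[4])/3,m.shape); g=m/255.
            c+=np.abs(r-g).sum()/g.sum()
        return c
    best=None
    for w in (p0[3],p0[3]+np.pi):
        x0=np.array([p0[0]*100,p0[1]*100,p0[2]*100,w*3,e*1.5])
        sim=np.vstack([x0]+[x0+np.eye(5)[i]*d for i,d in enumerate((.5,.5,.3,.4,.4))])
        r=minimize(cost,x0,method="Nelder-Mead",options=dict(initial_simplex=sim,maxiter=350,xatol=1e-3,fatol=1e-4))
        q=r.x; p=np.array([q[0]/100,q[1]/100,(q[2]/100 if fixz is None else fixz),q[3]/3,abs(q[4])/3])
        print("   ",p.round(4),"yaw deg",round(np.degrees(p[3])%360,1),"cost",round(r.fun,4))
        if best is None or r.fun<best[1]: best=(p,r.fun)
    return best[0]
HS={"large":([35,25,15],[75,255,115]),"medium":([35,45,25],[70,255,150]),"small":([28,60,60],[50,255,255])}
DIM={"large":(.114,.062),"medium":(.090,.051),"small":(.070,.040)}
E
python3 - <<'E'
from fit import *
ims={n:cv2.imread(f"pics/{n}0.png")[:,:,::-1].copy() for n in ("scene","side")}
cal={n:get_calibration(n) for n in ims}
seeds=dict(large=((253,240),(396,229)),medium=((437,243),(246,181)),small=((328,200),(302,240)))
out={n:ims[n].copy() for n in ims}
for k,(a,b) in seeds.items():
    v=[]
    for n,s in zip(ims,(a,b)):
        m,c=blob(ims[n],np.array(s),*HS[k]); v.append((cal[n],m)); print(k,n,c.round(1),(m>0).sum())
    X,_=tri([(v[0][0],np.array(a)),(v[1][0],np.array(b))])
    ys,xs=np.nonzero(v[0][1]); P=plane(cal["scene"],xs,ys,.007)[:,:2]; 
    _,_,V=np.linalg.svd(P-P.mean(0),full_matrices=False); w=np.arctan2(V[0,1],V[0,0])
    p=fitpad(v,[*X,w],*DIM[k])
    for n in ims: cv2.polylines(out[n],[np.round(hullpts(cal[n],p[:4],*DIM[k],.014,p[4])).astype(int)],True,(255,0,0),1)
cv2.imwrite("pics/fit1.png",np.vstack([out["scene"][180:270,180:480],out["side"][150:260,180:480]])[:,:,::-1].repeat(2,0).repeat(2,1))
# tray corners, press handle
for n,s in (("scene",(226,181)),("side",(417,313))):
    m,c=blob(ims[n],np.array(s),[95,90,30],[125,255,255]); cnt=max(cv2.findContours(m,0,1)[0],key=cv2.contourArea)
    ap=cv2.approxPolyDP(cv2.convexHull(cnt),5,True)[:,0]; print("tray",n,ap.tolist()); print(plane(cal[n],ap[:,0],ap[:,1],.012).round(4).tolist())
H={}
for n,s in (("scene",(284,115)),("side",(284,360))):
    m,c=blob(ims[n],np.array(s),[5,90,60],[20,255,255]); H[n]=cv2.minAreaRect(np.argwhere(m>0)[:,::-1].astype(np.float32)); print("handle",n,c.round(1),H[n])
E
```

```text
large scene [251.6 240.6] 1001
large side [396.2 228.3] 910
    [ 0.6566 -0.0058  0.0083 -0.7265  0.7849] yaw deg 318.4 cost 0.1179
    [ 0.6597 -0.0088  0.008   2.3932  0.2672] yaw deg 137.1 cost 0.1996
medium scene [437. 243.] 654
medium side [245.9 180.9] 361
    [0.3483 0.2719 0.0086 1.2829 0.7191] yaw deg 73.5 cost 0.2035
    [0.3502 0.2791 0.0085 4.4107 0.9357] yaw deg 252.7 cost 0.1695
small scene [327.9 199.7] 331
small side [302.2 239.6] 431
    [ 0.4422  0.0114  0.0084 -0.7067  1.0384] yaw deg 319.5 cost 0.1837
    [0.4445 0.0098 0.0092 2.3462 0.2938] yaw deg 134.4 cost 0.2785
tray scene [[264, 190], [205, 211], [187, 171], [243, 152]]
[[0.5437, -0.121, 0.012], [0.6937, -0.1569, 0.012], [0.6556, -0.3171, 0.012], [0.4995, -0.2839, 0.012]]
tray side [[444, 274], [472, 352], [377, 355], [365, 276]]
[[0.6919, -0.1635, 0.012], [0.6495, -0.3225, 0.012], [0.4998, -0.287, 0.012], [0.5396, -0.1276, 0.012]]
handle scene [283.9 114. ] ((283.5000305175781, 114.00000762939453), (7.602630615234375, 27.72724151611328), 63.43495178222656)
handle side [282.7 360.3] ((282.8500061035156, 360.04998779296875), (17.708751678466797, 61.031951904296875), 71.56504821777344)
```

View pics/fit1.png

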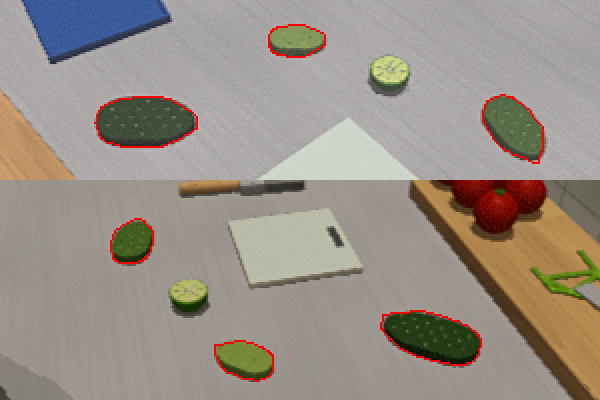

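Fits are consistent. Both pads and tray are located to a few mm, and heights check out: z≈7 mm for the pads, 65 mm for the handle. Next I'll write a helper that converts targets to slide/turn, then move above the large pad for a close wrist look.

```bash
cat > tgt.py <<'E'
import sys; from h import *
from scipy.spatial.transform import Rotation as R
x,y,z,yaw=map(float,sys.argv[1:5]); s=get_state()
Rc=R.from_euler("xyz",s["ee_rot"]); Rt=R.from_euler("xyz",[np.pi,0,np.radians(yaw)])
sl=Rc.inv().apply(np.array([x,y,z])-s["eef_pos"])/.5; tu=(Rc.inv()*Rt).as_rotvec()/(2*np.pi)
print("t",round(s["t"],2),"pos",s["eef_pos"].round(4),"yaw",np.degrees(s["ee_rot"]).round(2),"w",round(s["width"],4),"F",s["force"].round(1))
print("slide",sl.round(4).tolist(),"turn",tu.round(4).tolist(),"mm",round(np.linalg.norm(sl)*500,1))
E
python3 tgt.py .658 -.007 .2 -43; python3 - <<'E'
from h import *
cal={n:get_calibration(n) for n in ("scene","side")}
# handle axis by endpoints at z=.064 in scene & side
import numpy as np
for n,c,l,d in (("scene",(283.5,114),27.7,(-.894,.447)),("side",(282.85,360.05),61,(-.949,.316))):
    c=np.array(c);d=np.array(d)
    e=np.array([c-d*l/2,c+d*l/2]); p=plane(cal[n],e[:,0],e[:,1],.064); print(n,p.round(4).tolist(),np.degrees(np.arctan2(*(p[1]-p[0])[[1,0]])), p.mean(0))
E
```

```text
t 0.15 pos [ 0.1655 -0.654   0.2258] yaw [ 1.7993e+02 -1.0000e-02 -1.6581e+02] w 0.0873 F [ 0.2 -0.8  0.2]
slide [-1.2723, 1.013, 0.0528] turn [0.0001, 0.0002, -0.3411] mm 813.6
scene [[0.3011, -0.2922, 0.064], [0.3913, -0.2907, 0.064]] 0.9065133896767597 [ 0.3462151  -0.29143914  0.064     ]
side [[0.3944, -0.2817, 0.064], [0.3096, -0.2885, 0.064]] -175.41896081234054 [ 0.35200544 -0.28512087  0.064     ]
```

```bash
python3 -m crank '[{"turn":[0,0,-0.09],"slide":[-0.33,0.26,0.0],"fingers":1},{"turn":[0,0,-0.09],"slide":[-0.33,0.26,0.0],"fingers":1},{"turn":[0,0,-0.09],"slide":[-0.33,0.26,0.0],"fingers":1},{"turn":[0,0,-0.09],"slide":[-0.33,0.26,0.0],"fingers":1},{"turn":[0,0,-0.09],"slide":[-0.33,0.26,0.0],"fingers":1}]' 30; python3 tgt.py .658 -.007 .2 -43
```

```text
t: 0.57
eef_pos: [0.2932, -0.4876, 0.2263]
ee_rot: [3.141, 0.0, -2.322]
force: [1.6, 0.2, -0.9]
width: 0.0875
t 0.57 pos [ 0.2932 -0.4876  0.2263] yaw [ 179.98    0.   -133.03] w 0.0875 F [ 1.6  0.2 -0.9]
slide [-1.2005, 0.1224, 0.0527] turn [0.0, 0.0, -0.2501] mm 603.9
```

```bash
python3 -m crank '[{"turn":[0,0,-0.095],"slide":[-0.41,0.04,0.0],"fingers":1},{"turn":[0,0,-0.095],"slide":[-0.41,0.04,0.0],"fingers":1},{"turn":[0,0,-0.095],"slide":[-0.41,0.04,0.0],"fingers":1},{"turn":[0,0,-0.095],"slide":[-0.41,0.04,0.0],"fingers":1},{"turn":[0,0,-0.095],"slide":[-0.41,0.04,0.0],"fingers":1}]'; python3 tgt.py .658 -.007 .2 -43
```

```text
t: 0.98
eef_pos: [0.4198, -0.3245, 0.2267]
ee_rot: [-3.141, 0.0, -1.725]
force: [0.5, -0.4, -1.1]
width: 0.0879
t 0.98 pos [ 0.4198 -0.3245  0.2267] yaw [-179.98    0.    -98.81] w 0.0879 F [ 0.5 -0.4 -1.1]
slide [-0.7005, -0.3736, 0.0535] turn [-0.0001, -0.0, -0.155] mm 397.9
```

```bash
python3 -m crank '[{"turn":[0,0,-0.095],"slide":[-0.36,-0.21,0.06],"fingers":1},{"turn":[0,0,-0.095],"slide":[-0.36,-0.21,0.06],"fingers":1},{"turn":[0,0,-0.095],"slide":[-0.36,-0.21,0.06],"fingers":1},{"turn":[0,0,-0.095],"slide":[-0.36,-0.21,0.06],"fingers":1},{"turn":[0,0,-0.095],"slide":[-0.36,-0.21,0.06],"fingers":1}]'; python3 tgt.py .615 .033 .12 -43
```

```text
t: 1.4
eef_pos: [0.5508, -0.1654, 0.1967]
ee_rot: [-3.141, -0.0, -1.128]
force: [1.2, -0.9, 0.1]
width: 0.0878
t 1.4 pos [ 0.5508 -0.1654  0.1967] yaw [-179.99   -0.    -64.61] w 0.0878 F [ 1.2 -0.9  0.1]
slide [-0.3034, -0.2862, 0.1534] turn [-0.0, -0.0, -0.06] mm 222.2
```

```bash
python3 -m crank '[{"turn":[0,0,-0.06],"slide":[-0.3,-0.286,0.154],"fingers":1},{"turn":[0,0,-0.06],"slide":[-0.3,-0.286,0.154],"fingers":1},{"turn":[0,0,-0.06],"slide":[-0.3,-0.286,0.154],"fingers":1},{"turn":[0,0,-0.06],"slide":[-0.3,-0.286,0.154],"fingers":1},{"turn":[0,0,-0.06],"slide":[-0.3,-0.286,0.154],"fingers":1}]'; python3 -m crank '[{"turn":[0,0,0],"slide":[0,0,0],"fingers":1},{"turn":[0,0,0],"slide":[0,0,0],"fingers":1}]'; cat > wl.py <<'E'
import sys; from fit import *
k,x,y,yaw,fn=sys.argv[1],*map(float,sys.argv[2:5]),sys.argv[5]
cal=get_calibration("wrist"); im=grab_frame("wrist")
print("proj seed",proj(cal,[x,y,.007]).round(1))
m,c=blob(im,proj(cal,[x,y,.007])[0],*HS[k]); ys,xs=np.nonzero(m); print("blob",c.round(1),len(xs),"rows",ys.min(),ys.max(),"cols",xs.min(),xs.max())
p=fitpad([(cal,m)],[x,y,.007,np.radians(yaw)],*DIM[k],fixz=.007)
o=im.copy(); cv2.polylines(o,[np.round(hullpts(cal,p[:4],*DIM[k],.014,p[4])).astype(int)],True,(255,0,0),1)
cv2.imwrite(fn,o[:,:,::-1])
np.savez(fn.replace("png","npz"),K=cal["K"],pose=cal["pose"],m=m)
E
python3 wl.py large .658 -.007 -43 pics/w_large1.png;python3 tgt.py .615 .033 .12 -43
```

```text
t: 1.82
eef_pos: [0.6125, 0.0196, 0.1235]
ee_rot: [3.141, 0.0, -0.756]
force: [-0.2, -0.3, 0.0]
width: 0.0879
t: 1.98
eef_pos: [0.612, 0.0196, 0.1227]
ee_rot: [3.139, 0.001, -0.754]
force: [-0.5, -0.3, 0.2]
width: 0.0875
proj seed [[296.3 130.5]]
blob [293.6 125.9] 9502 rows 54 200 cols 253 334
    [ 0.6589 -0.0062  0.007  -0.7348  0.3431] yaw deg 317.9 cost 0.0725
    [ 0.66   -0.007   0.007   2.4083  0.0668] yaw deg 138.0 cost 0.1019
t 2.03 pos [0.612  0.0184 0.1235] yaw [ 1.7991e+02  5.0000e-02 -4.3300e+01] w 0.0877 F [ 0.8 -0.3  0.9]
slide [-0.0156, -0.0253, 0.007] turn [0.0002, 0.0001, -0.0008] mm 15.3
```

View pics/w_large1.png

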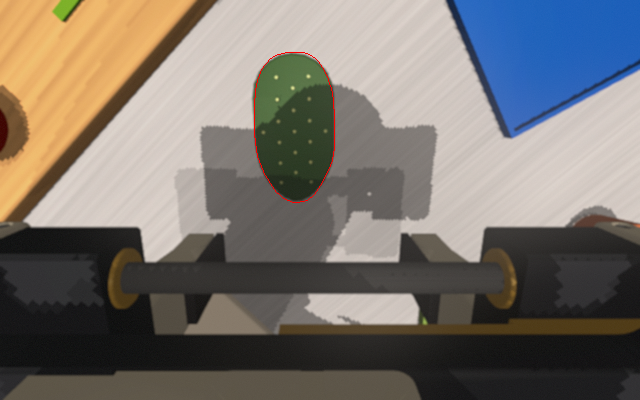

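The wrist view shows the large pad centred around (294,126) with its narrow end toward the gripper. The fit gives (0.659, -0.006), yaw -42°, which agrees with the two fixed cameras. Now I'll descend.

```bash
python3 tgt.py .659 -.0064 .06 -42; python3 -m crank '[{"turn":[0,0,-0.0035],"slide":[0.10,0.034,0.12],"fingers":1},{"turn":[0,0,-0.0035],"slide":[0.10,0.034,0.12],"fingers":1},{"turn":[0,0,-0.0035],"slide":[0.10,0.034,0.12],"fingers":1},{"turn":[0,0,-0.0035],"slide":[0.10,0.034,0.12],"fingers":1}]'; python3 tgt.py .659 -.0064 .004 -42
```

```text
t 2.03 pos [0.612  0.0184 0.1235] yaw [ 1.7991e+02  5.0000e-02 -4.3300e+01] w 0.0877 F [ 0.8 -0.3  0.9]
slide [0.1026, -0.0285, 0.1269] turn [0.0002, 0.0001, -0.0036] mm 82.8
t: 2.37
eef_pos: [0.6357, -0.0316, 0.0628]
ee_rot: [3.139, 0.002, -0.739]
force: [-0.1, -0.5, -0.2]
width: 0.0879
t 2.37 pos [ 0.6357 -0.0316  0.0628] yaw [ 1.7984e+02  1.1000e-01 -4.2350e+01] w 0.0879 F [-0.1 -0.5 -0.2]
slide [0.0006, -0.0689, 0.1175] turn [0.0004, 0.0003, -0.001] mm 68.1
```

```bash
python3 -m crank '[{"turn":[0,0,-0.001],"slide":[0.0,-0.069,0.04],"fingers":1},{"turn":[0,0,-0.001],"slide":[0.0,-0.069,0.04],"fingers":1},{"turn":[0,0,-0.001],"slide":[0.0,-0.069,0.04],"fingers":1}]'; python3 tgt.py .659 -.0064 .004 -42
```

```text
t: 2.62
eef_pos: [0.6607, -0.0029, 0.0448]
ee_rot: [-3.141, -0.0, -0.729]
force: [0.4, -0.3, 0.1]
width: 0.0872
t 2.62 pos [ 0.6607 -0.0029  0.0448] yaw [-1.7998e+02 -2.0000e-02 -4.1750e+01] w 0.0872 F [ 0.4 -0.3  0.1]
slide [0.0022, 0.0075, 0.0815] turn [-0.0001, -0.0001, 0.0007] mm 41.0
```

```bash
python3 -m crank '[{"turn":[0,0,0],"slide":[0.0,0.003,0.04],"fingers":1},{"turn":[0,0,0],"slide":[0.0,0.003,0.04],"fingers":1},{"turn":[0,0,0],"slide":[0.0,0.003,0.04],"fingers":1}]'; python3 tgt.py .659 -.0064 .004 -42
```

```text
t: 2.87
eef_pos: [0.6584, -0.0049, 0.0251]
ee_rot: [3.141, 0.0, -0.73]
force: [0.3, -0.5, 0.6]
width: 0.0876
t 2.87 pos [ 0.6584 -0.0049  0.0251] yaw [ 1.7997e+02  2.0000e-02 -4.1800e+01] w 0.0876 F [ 0.3 -0.5  0.6]
slide [0.0028, 0.0014, 0.0422] turn [0.0001, 0.0, 0.0006] mm 21.2
```

```bash
python3 -m crank '[{"turn":[0,0,0],"slide":[0.003,0.001,0.042],"fingers":1},{"turn":[0,0,0],"slide":[0.003,0.001,0.042],"fingers":1},{"turn":[0,0,0],"slide":[0.003,0.001,0.042],"fingers":1}]'; python3 tgt.py .659 -.0064 .004 -42
```

```text
t: 3.12
eef_pos: [0.6594, -0.0062, 0.004]
ee_rot: [3.141, 0.0, -0.73]
force: [-0.3, 0.5, 0.6]
width: 0.0877
t 3.12 pos [ 0.6594 -0.0062  0.004 ] yaw [ 1.7996e+02  2.0000e-02 -4.1800e+01] w 0.0877 F [-0.3  0.5  0.6]
slide [-0.0004, 0.0008, -0.0] turn [0.0001, 0.0001, 0.0006] mm 0.4
```

```bash
python3 -m crank '[{"turn":[0,0,0],"slide":[0,0,0],"fingers":-1},{"turn":[0,0,0],"slide":[0,0,0],"fingers":-1},{"turn":[0,0,0],"slide":[0,0,0],"fingers":-1},{"turn":[0,0,0],"slide":[0,0,0],"fingers":-1},{"turn":[0,0,0],"slide":[0,0,0],"fingers":-1}]' 20;python3 tgt.py .659 -.0064 .004 -42
```

```text
t: 3.53
eef_pos: [0.6601, -0.0059, 0.0039]
ee_rot: [-3.141, -0.0, -0.729]
force: [-1.2, 0.2, 2.8]
width: 0.062
t 3.53 pos [ 0.6601 -0.0059  0.0039] yaw [-1.7998e+02 -2.0000e-02 -4.1780e+01] w 0.062 F [-1.2  0.2  2.8]
slide [-0.001, 0.0023, -0.0002] turn [-0.0001, -0.0001, 0.0006] mm 1.2
```

The grip closed at 62.0 mm, the exact pad width. Next I'll lift and move to a view of the tray.

```bash
python3 -m crank '[{"turn":[0,0,0],"slide":[0,0,-0.16],"fingers":-1},{"turn":[0,0,0],"slide":[0,0,-0.16],"fingers":-1},{"turn":[0,0,0],"slide":[0,0,-0.16],"fingers":-1}]';python3 tgt.py .55 -.21 .16 -13.5
```

```text
t: 3.78
eef_pos: [0.6646, -0.0054, 0.0914]
ee_rot: [-3.134, -0.008, -0.727]
force: [1.7, 0.3, 0.7]
width: 0.0619
t 3.78 pos [ 0.6646 -0.0054  0.0914] yaw [-179.54   -0.45  -41.68] w 0.0619 F [1.7 0.3 0.7]
slide [0.102, 0.4569, -0.1401] turn [-0.001, -0.0015, -0.0783] mm 244.3
```

```bash
python3 -m crank '[{"turn":[0,0,-0.078],"slide":[0.1,0.456,-0.14],"fingers":-1},{"turn":[0,0,-0.078],"slide":[0.1,0.456,-0.14],"fingers":-1},{"turn":[0,0,-0.078],"slide":[0.1,0.456,-0.14],"fingers":-1},{"turn":[0,0,-0.078],"slide":[0.1,0.456,-0.14],"fingers":-1},{"turn":[0,0,-0.078],"slide":[0.1,0.456,-0.14],"fingers":-1}]';python3 tgt.py .55 -.21 .16 -13.5
```

```text
t: 4.2
eef_pos: [0.5607, -0.1809, 0.1438]
ee_rot: [-3.141, -0.0, -0.231]
force: [0.6, -1.1, -0.9]
width: 0.0618
t 4.2 pos [ 0.5607 -0.1809  0.1438] yaw [-1.7999e+02 -1.0000e-02 -1.3240e+01] w 0.0618 F [ 0.6 -1.1 -0.9]
slide [-0.0075, 0.0615, -0.0325] turn [-0.0, -0.0, 0.0007] mm 35.0
```

```bash
python3 -m crank '[{"turn":[0,0,0],"slide":[-0.01,0.06,-0.04],"fingers":-1},{"turn":[0,0,0],"slide":[-0.01,0.06,-0.04],"fingers":-1},{"turn":[0,0,0],"slide":[-0.01,0.06,-0.04],"fingers":-1},{"turn":[0,0,0],"slide":[-0.01,0.06,-0.04],"fingers":-1}]'; cat > tray.py <<'E'
import sys; from h import *
cal=get_calibration("wrist"); s=get_state(); im=grab_frame("wrist"); cv2.imwrite(sys.argv[1],im[:,:,::-1])
np.savez(sys.argv[1].replace("png","npz"),K=cal["K"],pose=cal["pose"]); print(s["eef_pos"].round(4),s["ee_rot"].round(3),s["width"])
E
python3 tray.py pics/w_tray1.png
```

```text
t: 4.53
eef_pos: [0.5498, -0.2076, 0.163]
ee_rot: [-3.141, -0.0, -0.24]
force: [1.0, 0.1, -1.3]
width: 0.0619
[ 0.5498 -0.2076  0.163 ] [-3.141 -0.    -0.24 ] 0.0619467121084236
```

View pics/w_tray1.png

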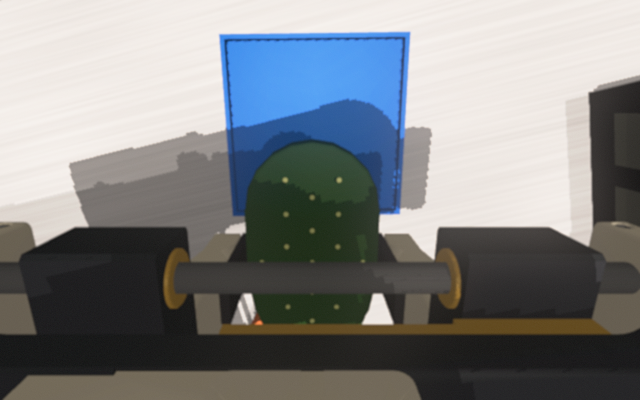

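The wrist view shows the tray with outer corners at about (220,35), (409,32), (400,213) and (233,214), and the held pad below it. Next I'll fit the tray edges accurately.

```bash
python3 - <<'E'
from h import *
from scipy.optimize import minimize
im=cv2.imread("pics/w_tray1.png")[:,:,::-1].copy(); d=np.load("pics/w_tray1.npz"); cal=dict(K=d["K"],pose=d["pose"])
hsv=cv2.cvtColor(im,cv2.COLOR_RGB2HSV); m=cv2.inRange(hsv,np.array([98,110,30]),np.array([125,255,255]))
m[222:]=0
rows=range(60,205,5); L=[];Rr=[]
for r in rows:
    c=np.nonzero(m[r])[0]; L.append((c.min()-.5,r)); Rr.append((c.max()+.5,r))
cols=range(240,395,5); T=[(c,np.nonzero(m[:,c])[0].min()-.5) for c in cols]
B=[(c,np.nonzero(m[:,c])[0].max()+.5) for c in list(range(237,243))+list(range(388,397))]
pts={k:plane(cal,*np.array(v,float).T,.012)[:,:2] for k,v in dict(L=L,R=Rr,T=T,B=B).items()}
for k,p in pts.items():
    vx,vy,x0,y0=cv2.fitLine(p.astype(np.float32),cv2.DIST_HUBER,0,.01,.01).ravel(); print(k,"ang",np.degrees(np.arctan2(vy,vx)).round(2)%180,p.mean(0).round(4))
def cost(q):
    c,s=np.cos(q[2]),np.sin(q[2]); u=np.array([c,s]);v=np.array([-s,c]); e=0
    for k,(a,sg) in dict(L=(v,1),R=(v,-1),T=(u,1),B=(u,-1)).items():
        e+=np.minimum(np.abs((pts[k]-q[:2])@a*sg-.08),.006).mean()
    return e
best=minimize(cost,[.597,-.222,np.radians(-13.5)],method="Nelder-Mead",options=dict(initial_simplex=[[.597,-.222,-.235],[.6,-.222,-.235],[.597,-.218,-.235],[.597,-.222,-.2]],maxiter=2000,xatol=1e-6,fatol=1e-8))
q=best.x;print(q[:2].round(4),np.degrees(q[2]),best.fun)
c,s=np.cos(q[2]),np.sin(q[2])
for k,(a,sg) in dict(L=([-s,c],1),R=([-s,c],-1),T=([c,s],1),B=([c,s],-1)).items(): print(k,((pts[k]-q[:2])@np.array(a)*sg).mean().round(4))
E
```

```text
L ang 166.85 [ 0.6154 -0.1449]
R ang 166.84 [ 0.5776 -0.2991]
T ang 76.67 [ 0.675  -0.2411]
B ang 76.62 [ 0.5172 -0.2185]
[ 0.5979 -0.2224] -12.918590508197477 0.002443178119243057
L 0.0794
R 0.0793
T 0.0794
B 0.0795
```

```bash
python3 tgt.py .5985 -.2225 .05 -13.3
```

```text
t 4.58 pos [ 0.5498 -0.2071  0.1625] yaw [-1.7999e+02  4.0000e-02 -1.3700e+01] w 0.0615 F [ 0.1  0.3 -1.4]
slide [0.102, 0.0069, 0.225] turn [-0.0, 0.0001, -0.0011] mm 123.6
```

```bash
python3 -m crank '[{"turn":[0,0,-0.001],"slide":[0.102,0.007,0.06],"fingers":-1},{"turn":[0,0,-0.001],"slide":[0.102,0.007,0.12],"fingers":-1},{"turn":[0,0,-0.001],"slide":[0.102,0.007,0.2],"fingers":-1},{"turn":[0,0,-0.001],"slide":[0.102,0.007,0.22],"fingers":-1},{"turn":[0,0,-0.001],"slide":[0.102,0.007,0.22],"fingers":-1}]'; python3 tgt.py .5985 -.2225 .008 -13.3
```

```text
t: 5.0
eef_pos: [0.5958, -0.2217, 0.0484]
ee_rot: [3.141, 0.009, -0.232]
force: [0.7, 0.3, 0.1]
width: 0.062
t 5.0 pos [ 0.5958 -0.2217  0.0484] yaw [179.94   0.53 -13.29] w 0.062 F [0.7 0.3 0.1]
slide [0.0064, 0.0001, 0.0808] turn [0.0002, 0.0015, 0.0] mm 40.5
```

```bash
python3 -m crank '[{"turn":[0,0,0],"slide":[0.0,0,0.03],"fingers":-1},{"turn":[0,0,0],"slide":[0.0,0,0.06],"fingers":-1},{"turn":[0,0,0],"slide":[0.0,0,0.06],"fingers":-1},{"turn":[0,0,0],"slide":[0.0,0,0.06],"fingers":-1}]'; python3 tgt.py .5985 -.2225 .008 -13.3
```

```text
t: 5.33
eef_pos: [0.5993, -0.2228, 0.0246]
ee_rot: [3.141, -0.001, -0.232]
force: [0.5, 0.1, -0.5]
width: 0.0618
t 5.33 pos [ 0.5993 -0.2228  0.0246] yaw [ 1.7998e+02 -4.0000e-02 -1.3270e+01] w 0.0618 F [ 0.5  0.1 -0.5]
slide [-0.0016, -0.0003, 0.0333] turn [0.0001, -0.0001, 0.0001] mm 16.7
```

```bash
python3 -m crank '[{"turn":[0,0,0],"slide":[-0.001,0,0.02],"fingers":-1},{"turn":[0,0,0],"slide":[-0.001,0,0.03],"fingers":-1},{"turn":[0,0,0],"slide":[-0.001,0,0.032],"fingers":-1},{"turn":[0,0,0],"slide":[-0.001,0,0.032],"fingers":-1}]'; python3 tgt.py .5985 -.2225 .008 -13.3
```

```text
t: 5.67
eef_pos: [0.5985, -0.2229, 0.0079]
ee_rot: [-3.141, -0.001, -0.233]
force: [-0.5, 1.6, 2.5]
width: 0.0612
t 5.67 pos [ 0.5985 -0.2229  0.0079] yaw [-1.7999e+02 -5.0000e-02 -1.3330e+01] w 0.0612 F [-0.5  1.6  2.5]
slide [-0.0002, -0.0008, -0.0003] turn [-0.0, -0.0001, -0.0001] mm 0.5
```

```bash
python3 -m crank '[{"turn":[0,0,0],"slide":[0,0,0],"fingers":0.75},{"turn":[0,0,0],"slide":[0,0,0],"fingers":0.75},{"turn":[0,0,0],"slide":[0,0,0],"fingers":0.75},{"turn":[0,0,0],"slide":[0,0,0],"fingers":0.75}]';  python3 -m crank '[{"turn":[0,0,0],"slide":[0,0,-0.06],"fingers":0.75},{"turn":[0,0,0],"slide":[0,0,-0.14],"fingers":0.75},{"turn":[0,0,0],"slide":[-0.1,0,-0.24],"fingers":0.75},{"turn":[0,0,0],"slide":[-0.13,0,-0.26],"fingers":0.75},{"turn":[0,0,0],"slide":[-0.13,0,-0.26],"fingers":1}]'; python3 tray.py pics/w_tray2.png
```

```text
t: 6.0
eef_pos: [0.5982, -0.2232, 0.0072]
ee_rot: [3.142, -0.0, -0.233]
force: [-0.3, 0.8, 0.3]
width: 0.0758
t: 6.42
eef_pos: [0.5334, -0.2079, 0.1423]
ee_rot: [-3.141, -0.006, -0.233]
force: [-0.5, -0.2, -0.9]
width: 0.079
[ 0.5334 -0.2079  0.1423] [-3.141 -0.006 -0.233] 0.07903652020069783
```

View pics/w_tray2.png

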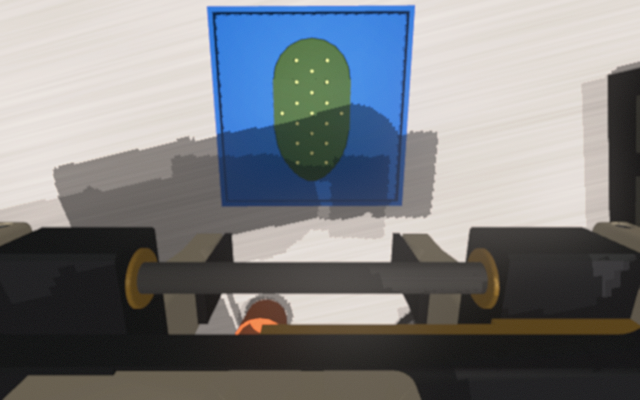

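The large pad lies flat in the tray, spanning about (273–350, 38–180), centred. I'll measure its pose for stacking, then work out the approach to the medium pad.

```bash
python3 - <<'E'
from fit import *
im=cv2.imread("pics/w_tray2.png")[:,:,::-1].copy(); d=np.load("pics/w_tray2.npz"); cal=dict(K=d["K"],pose=d["pose"])
m,c=blob(im,np.array([311,108]),[30,40,20],[80,255,200]); print(c,(m>0).sum()); ys,xs=np.nonzero(m); print(xs.min(),xs.max(),ys.min(),ys.max())
fitpad([(cal,m)],[.5985,-.2228,.011,np.radians(-13.3)],.114,.062,fixz=.011)
E
python3 tgt.py .349 .275 .16 73
```

```text
[311.4637452  106.23356675] 8854
274 349 39 179
    [ 0.5963 -0.2225  0.011  -0.2358  0.5798] yaw deg 346.5 cost 0.0407
    [ 0.6006 -0.2236  0.011   2.9065  0.1948] yaw deg 166.5 cost 0.0824
t 6.47 pos [ 0.5342 -0.2079  0.1413] yaw [-179.94   -0.32  -13.34] w 0.0826 F [-0.5 -0.3  0.3]
slide [-0.583, -0.8544, -0.0399] turn [0.0005, -0.0008, -0.2398] mm 517.6
```

```bash
python3 tgt.py .364 .323 .14 -107; python3 - <<'E'
from h import *
d=np.load("pics/w_tray2.npz"); cal=dict(K=d["K"],pose=d["pose"])
a=plane(cal,311.5,38.5,.018)[0];b=plane(cal,311.5,179.5,.018)[0];l=plane(cal,273.5,106,.018)[0];r=plane(cal,349.5,106,.018)[0]
print(a.round(4),b.round(4),np.linalg.norm(a-b),(a+b)/2,np.linalg.norm(l-r),(l+r)/2)
E
```

```text
t 6.47 pos [ 0.5342 -0.2079  0.1413] yaw [-179.94   -0.32  -13.34] w 0.0826 F [-0.5 -0.3  0.3]
slide [-0.5762, -0.9547, 0.0003] turn [-0.0008, -0.0005, 0.2602] mm 557.5
[ 0.6516 -0.2357  0.018 ] [ 0.5441 -0.2101  0.018 ] 0.11051231688892568 [ 0.59785074 -0.22289207  0.018     ] 0.06128347172125092 [ 0.60289718 -0.22408893  0.018     ]
```

```bash
python3 -m crank '[{"turn":[0,0,0.087],"slide":[-0.2,-0.33,0],"fingers":1},{"turn":[0,0,0.087],"slide":[-0.2,-0.33,0],"fingers":1},{"turn":[0,0,0.087],"slide":[-0.2,-0.33,0],"fingers":1},{"turn":[0,0,0.087],"slide":[-0.2,-0.33,0],"fingers":1},{"turn":[0,0,0.087],"slide":[-0.2,-0.33,0],"fingers":1}]'; python3 tgt.py .364 .323 .14 -107
```

```text
t: 6.88
eef_pos: [0.4776, -0.0298, 0.1364]
ee_rot: [3.141, 0.0, -0.778]
force: [1.4, 0.2, -0.4]
width: 0.0874
t 6.88 pos [ 0.4776 -0.0298  0.1364] yaw [ 1.7995e+02  2.0000e-02 -4.4560e+01] w 0.0874 F [ 1.4  0.2 -0.4]
slide [-0.6569, -0.3433, -0.0073] turn [0.0001, -0.0, 0.1735] mm 370.6
```

```bash
python3 -m crank '[{"turn":[0,0,0.087],"slide":[-0.36,-0.19,0],"fingers":1},{"turn":[0,0,0.087],"slide":[-0.36,-0.19,0],"fingers":1},{"turn":[0,0,0.087],"slide":[-0.36,-0.19,0],"fingers":1},{"turn":[0,0,0.087],"slide":[-0.36,-0.19,0],"fingers":1},{"turn":[0,0,0.087],"slide":[-0.36,-0.19,0],"fingers":1}]'; python3 tgt.py .364 .323 .14 -107
```

```text
t: 7.3
eef_pos: [0.4249, 0.1347, 0.1367]
ee_rot: [3.141, -0.0, -1.292]
force: [-0.8, 0.3, 0.5]
width: 0.0873
t 7.3 pos [0.4249 0.1347 0.1367] yaw [ 1.7997e+02 -1.0000e-02 -7.4040e+01] w 0.0873 F [-0.8  0.3  0.5]
slide [-0.3955, 0.0136, -0.0068] turn [0.0001, -0.0001, 0.0915] mm 197.9
```

```bash
python3 -m crank '[{"turn":[0,0,0.091],"slide":[-0.39,0.013,0],"fingers":1},{"turn":[0,0,0.091],"slide":[-0.39,0.013,0],"fingers":1},{"turn":[0,0,0.091],"slide":[-0.39,0.013,0],"fingers":1},{"turn":[0,0,0.091],"slide":[-0.39,0.013,0],"fingers":1},{"turn":[0,0,0.091],"slide":[-0.39,0.013,0],"fingers":1}]'; python3 -m crank '[{"turn":[0,0,0],"slide":[0,0,0],"fingers":1},{"turn":[0,0,0],"slide":[0,0,0],"fingers":1}]'; python3 wl.py medium .349 .275 73 pics/w_med1.png; python3 tgt.py .349 .275 .05 -107
```

```text
t: 7.72
eef_pos: [0.3672, 0.3107, 0.1366]
ee_rot: [3.141, -0.001, -1.848]
force: [1.4, -0.3, 0.5]
width: 0.088
t: 7.88
eef_pos: [0.3674, 0.3109, 0.1362]
ee_rot: [3.141, -0.001, -1.839]
force: [-0.7, -0.2, -0.2]
width: 0.0876
proj seed [[322.  144.3]]
blob [321.3 147.4] 5228 rows 93 200 cols 291 353
    [0.3499 0.2758 0.007  1.2934 0.17  ] yaw deg 74.1 cost 0.1235
    [0.3506 0.2783 0.007  4.4379 0.4205] yaw deg 254.3 cost 0.0949
t 7.93 pos [0.3675 0.3094 0.1362] yaw [ 1.7997e+02 -1.1000e-01 -1.0539e+02] w 0.0876 F [-0.5 -0.7 -0. ]
slide [0.0759, 0.0174, 0.1725] turn [0.0001, -0.0003, 0.0045] mm 94.6
```

View pics/w_med1.png

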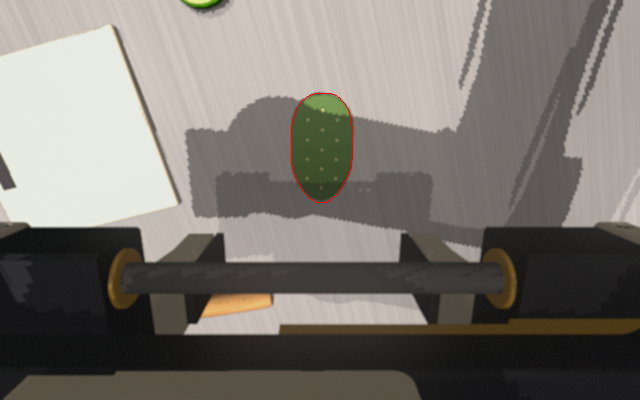

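```bash
cat > ext.py <<'E'
import sys; from h import *
# ext.py npz zc yaw : extents of saved mask on plane z
d=np.load(sys.argv[1]); cal=dict(K=d["K"],pose=d["pose"]); z=float(sys.argv[2]); w=np.radians(float(sys.argv[3]))
c=max(cv2.findContours(d["m"],cv2.RETR_EXTERNAL,cv2.CHAIN_APPROX_NONE)[0],key=cv2.contourArea)[:,0]
P=plane(cal,c[:,0],c[:,1],z)[:,:2]; u=np.array([np.cos(w),np.sin(w)]);v=np.array([-u[1],u[0]])
a=P@u;b=P@v; C=u*(a.max()+a.min())/2+v*(b.max()+b.min())/2
print("len",np.ptp(a).round(4),"wid",np.ptp(b).round(4),"centre",C.round(4)); 
(cx,cy),(w1,h1),an=cv2.minAreaRect((P*1000).astype(np.float32)); print("minrect",cx,cy,w1,h1,an)
E
python3 ext.py pics/w_med1.npz .007 74.2;python3 ext.py pics/w_med1.npz .012 74.2; python3 ext.py pics/w_large1.npz .007 -42
```

```text
len 0.0901 wid 0.052 centre [0.3503 0.2785]
minrect 350.2161560058594 278.5072326660156 90.14824676513672 51.95368576049805 73.66862487792969
len 0.0886 wid 0.0511 centre [0.3503 0.2779]
minrect 350.19610595703125 277.8891296386719 88.5831527709961 51.05170822143555 73.66851043701172
len 0.114 wid 0.0636 centre [ 0.6589 -0.0054]
minrect 658.9242553710938 -5.356719970703125 63.548545837402344 113.99320983886719 47.72929763793945
```

The medium pad sits at (321,147), narrow end toward the gripper. It fits at (0.3503, 0.2782), yaw 74°. I'll move over it and descend.

```bash
python3 tgt.py .3503 .2782 .04 -106
```

```text
t 7.93 pos [0.3675 0.3094 0.1362] yaw [ 1.7997e+02 -1.1000e-01 -1.0539e+02] w 0.0876 F [-0.5 -0.7 -0. ]
slide [0.069, 0.0165, 0.1925] turn [0.0001, -0.0003, 0.0017] mm 102.6
```

```bash
python3 -m crank '[{"turn":[0,0,0.002],"slide":[0.069,0.0165,0.05],"fingers":1},{"turn":[0,0,0.002],"slide":[0.069,0.0165,0.1],"fingers":1},{"turn":[0,0,0.002],"slide":[0.069,0.0165,0.18],"fingers":1},{"turn":[0,0,0.002],"slide":[0.069,0.0165,0.19],"fingers":1},{"turn":[0,0,0.002],"slide":[0.069,0.0165,0.19],"fingers":1}]'; python3 tgt.py .3503 .2782 .004 -106
```

```text
t: 8.35
eef_pos: [0.3503, 0.2753, 0.0405]
ee_rot: [3.14, -0.006, -1.856]
force: [-0.6, -0.2, 1.2]
width: 0.0874
t 8.35 pos [0.3503 0.2753 0.0405] yaw [ 179.94   -0.34 -106.32] w 0.0874 F [-0.6 -0.2  1.2]
slide [-0.0059, 0.0015, 0.073] turn [0.0002, -0.001, -0.0009] mm 36.6
```

```bash
python3 -m crank '[{"turn":[0,0,0],"slide":[-0.004,0.001,0.03],"fingers":1},{"turn":[0,0,0],"slide":[-0.004,0.001,0.06],"fingers":1},{"turn":[0,0,0],"slide":[-0.004,0.001,0.06],"fingers":1},{"turn":[0,0,0],"slide":[-0.004,0.001,0.06],"fingers":1}]'; python3 tgt.py .3503 .2782 .004 -106
```

```text
t: 8.68
eef_pos: [0.3515, 0.2802, 0.0133]
ee_rot: [-3.141, -0.0, -1.855]
force: [-0.2, -0.4, 0.7]
width: 0.0876
t 8.68 pos [0.3515 0.2802 0.0133] yaw [-179.98   -0.   -106.28] w 0.0876 F [-0.2 -0.4  0.7]
slide [0.0045, 0.0011, 0.0186] turn [-0.0, -0.0, -0.0008] mm 9.6
```

```bash
python3 -m crank '[{"turn":[0,0,0],"slide":[0.0045,0.001,0.018],"fingers":1},{"turn":[0,0,0],"slide":[0.0045,0.001,0.018],"fingers":1},{"turn":[0,0,0],"slide":[0.0045,0.001,0.018],"fingers":1}]'; python3 tgt.py .3503 .2782 .004 -106
```

```text
t: 8.93
eef_pos: [0.3502, 0.2784, 0.0044]
ee_rot: [-3.141, 0.001, -1.855]
force: [-0.3, 0.5, 0.3]
width: 0.0876
t 8.93 pos [0.3502 0.2784 0.0044] yaw [-1.7998e+02  6.0000e-02 -1.0627e+02] w 0.0876 F [-0.3  0.5  0.3]
slide [0.0003, -0.0004, 0.0008] turn [-0.0001, 0.0002, -0.0008] mm 0.5
```

```bash
python3 -m crank '[{"turn":[0,0,0],"slide":[0,0,0],"fingers":-1},{"turn":[0,0,0],"slide":[0,0,0],"fingers":-1},{"turn":[0,0,0],"slide":[0,0,0],"fingers":-1},{"turn":[0,0,0],"slide":[0,0,0],"fingers":-1},{"turn":[0,0,0],"slide":[0,0,0],"fingers":-1}]' 20; python3 -m crank '[{"turn":[0,0,0],"slide":[0,0,-0.04],"fingers":-1},{"turn":[0,0,0],"slide":[0,0,-0.1],"fingers":-1},{"turn":[0,0,0],"slide":[0,0,-0.18],"fingers":-1},{"turn":[0,0,0],"slide":[0,0,-0.2],"fingers":-1}]'; python3 tgt.py .55 -.21 .13 -193.3
```

```text
t: 9.35
eef_pos: [0.3498, 0.2781, 0.0034]
ee_rot: [-3.142, 0.0, -1.855]
force: [-0.5, -0.0, -0.7]
width: 0.0601
t: 9.68
eef_pos: [0.3512, 0.28, 0.1081]
ee_rot: [-3.139, 0.006, -1.854]
force: [1.3, 1.3, -0.1]
width: 0.0332
t 9.68 pos [0.3512 0.28   0.1081] yaw [-179.87    0.33 -106.21] w 0.0332 F [ 1.3  1.3 -0.1]
slide [0.8298, -0.6554, -0.047] turn [0.0004, 0.001, 0.2419] mm 529.2
```

I lifted before the fingers had finished closing: the opening was 60 mm at lift and is now 33 mm, so the pad was left behind. I'll reopen, look and regrasp.

```bash
python3 -m crank '[{"turn":[0,0,0],"slide":[-0.07,0,-0.05],"fingers":1},{"turn":[0,0,0],"slide":[-0.07,0,-0.05],"fingers":1},{"turn":[0,0,0],"slide":[-0.07,0,-0.05],"fingers":1},{"turn":[0,0,0],"slide":[-0.07,0,-0.05],"fingers":1},{"turn":[0,0,0],"slide":[-0.07,0,-0.05],"fingers":1}]'; python3 wl.py medium .350 .278 254 pics/w_med2.png; python3 ext.py pics/w_med2.npz .007 74; python3 tgt.py .3503 .2782 .04 -106
```

```text
t: 10.1
eef_pos: [0.359, 0.3105, 0.1274]
ee_rot: [3.141, -0.002, -1.855]
force: [-0.1, -1.0, -0.4]
width: 0.0613
proj seed [[311.6 152.4]]
blob [310.7 151.2] 5601 rows 96 206 cols 279 343
    [0.3506 0.2783 0.007  4.4321 0.4047] yaw deg 253.9 cost 0.0799
    [3.5010e-01 2.7620e-01 7.0000e-03 7.5689e+00 1.2180e-01] yaw deg 73.7 cost 0.1073
len 0.0904 wid 0.0522 centre [0.3507 0.2786]
minrect 350.8348388671875 278.49896240234375 90.43055725097656 52.12287139892578 73.04230499267578
t 10.15 pos [0.359  0.3105 0.1274] yaw [ 1.7997e+02 -1.1000e-01 -1.0630e+02] w 0.0649 F [-0.5 -0.8 -0.6]
slide [0.0666, -0.0015, 0.1749] turn [0.0001, -0.0003, -0.0008] mm 93.6
```

View pics/w_med2.png

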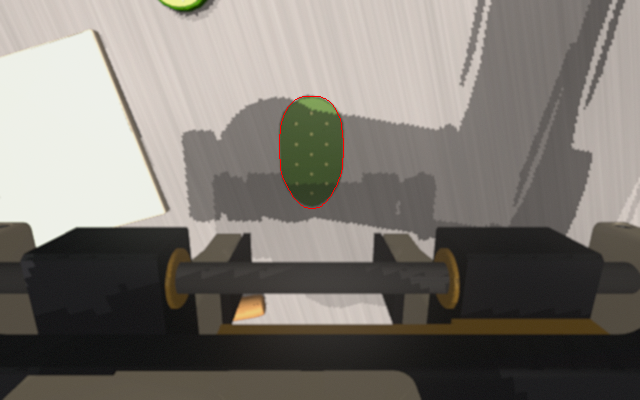

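The medium pad at (311,151) didn't move: it measures (0.3506, 0.2783), yaw 74°. Regrasping, waiting this time for the fingers to stop.

```bash
python3 -m crank '[{"turn":[0,0,0],"slide":[0.066,-0.002,0.04],"fingers":1},{"turn":[0,0,0],"slide":[0.066,-0.002,0.08],"fingers":1},{"turn":[0,0,0],"slide":[0.066,-0.002,0.16],"fingers":1},{"turn":[0,0,0],"slide":[0.066,-0.002,0.17],"fingers":1},{"turn":[0,0,0],"slide":[0.066,-0.002,0.17],"fingers":1}]'; python3 tgt.py .3506 .2783 .004 -106
```

```text
t: 10.57
eef_pos: [0.3502, 0.2773, 0.0413]
ee_rot: [3.14, -0.007, -1.855]
force: [0.3, -0.4, 0.6]
width: 0.0874
t 10.57 pos [0.3502 0.2773 0.0413] yaw [ 179.93   -0.38 -106.31] w 0.0874 F [ 0.3 -0.4  0.6]
slide [-0.0027, -0.0004, 0.0746] turn [0.0002, -0.001, -0.0009] mm 37.3
```

```bash
python3 -m crank '[{"turn":[0,0,0],"slide":[0,0,0.03],"fingers":1},{"turn":[0,0,0],"slide":[0,0,0.06],"fingers":1},{"turn":[0,0,0],"slide":[0,0,0.06],"fingers":1},{"turn":[0,0,0],"slide":[0,0,0.06],"fingers":1}]'; python3 tgt.py .3506 .2783 .004 -106
```

```text
t: 10.9
eef_pos: [0.3515, 0.2799, 0.0141]
ee_rot: [-3.141, -0.001, -1.855]
force: [0.4, 0.1, 0.3]
width: 0.0872
t 10.9 pos [0.3515 0.2799 0.0141] yaw [-1.7999e+02 -3.0000e-02 -1.0626e+02] w 0.0872 F [0.4 0.1 0.3]
slide [0.0035, 0.0008, 0.0202] turn [-0.0, -0.0001, -0.0007] mm 10.3
```

```bash
python3 -m crank '[{"turn":[0,0,0],"slide":[0.0035,0.001,0.02],"fingers":1},{"turn":[0,0,0],"slide":[0.0035,0.001,0.02],"fingers":1},{"turn":[0,0,0],"slide":[0.0035,0.001,0.02],"fingers":-1},{"turn":[0,0,0],"slide":[0.0035,0.001,0.02],"fingers":-1},{"turn":[0,0,0],"slide":[0.0035,0.001,0.02],"fingers":-1}]'; python3 -m crank '[{"turn":[0,0,0],"slide":[0,0,0],"fingers":-1},{"turn":[0,0,0],"slide":[0,0,0],"fingers":-1},{"turn":[0,0,0],"slide":[0,0,0],"fingers":-1},{"turn":[0,0,0],"slide":[0,0,0],"fingers":-1},{"turn":[0,0,0],"slide":[0,0,0],"fingers":-1}]'; python3 tgt.py .3506 .2783 .004 -106
```

```text
t: 11.32
eef_pos: [0.3506, 0.2787, 0.0041]
ee_rot: [-3.141, 0.001, -1.855]
force: [-0.4, -0.4, -0.9]
width: 0.0729
t: 11.73
eef_pos: [0.3504, 0.2782, 0.0034]
ee_rot: [-3.142, 0.0, -1.855]
force: [-0.5, -0.1, 3.5]
width: 0.0507
t 11.73 pos [0.3504 0.2782 0.0034] yaw [-1.8000e+02  1.0000e-02 -1.0628e+02] w 0.0507 F [-0.5 -0.1  3.5]
slide [-0.0003, -0.0004, -0.0013] turn [-0.0, 0.0, -0.0008] mm 0.7
```

Gripped at 50.7 mm against the stated 51 mm. Lifting and carrying.

```bash
python3 -m crank '[{"turn":[0,0,0],"slide":[0,0,-0.04],"fingers":-1},{"turn":[0,0,0],"slide":[0,0,-0.1],"fingers":-1},{"turn":[0,0,0],"slide":[0,0,-0.18],"fingers":-1},{"turn":[0,0,0],"slide":[0,0,-0.22],"fingers":-1},{"turn":[0,0,0],"slide":[0,0,-0.22],"fingers":-1}]'; python3 tgt.py .598 -.2226 .12 -193.3
```

```text
t: 12.15
eef_pos: [0.3519, 0.2805, 0.1177]
ee_rot: [-3.139, 0.008, -1.854]
force: [1.4, 0.3, -0.3]
width: 0.0506
t 12.15 pos [0.3519 0.2805 0.1177] yaw [-179.87    0.43 -106.23] w 0.0506 F [ 1.4  0.3 -0.3]
slide [0.8283, -0.7539, -0.009] turn [0.0006, 0.0012, 0.2418] mm 560.0
```

```bash
python3 -m crank '[{"turn":[0,0,0.08],"slide":[0.28,-0.255,0],"fingers":-1},{"turn":[0,0,0.08],"slide":[0.28,-0.255,0],"fingers":-1},{"turn":[0,0,0.08],"slide":[0.28,-0.255,0],"fingers":-1},{"turn":[0,0,0.08],"slide":[0.28,-0.255,0],"fingers":-1},{"turn":[0,0,0.08],"slide":[0.28,-0.255,0],"fingers":-1}]'; python3 tgt.py .598 -.2226 .12 -193.3
```

```text
t: 12.57
eef_pos: [0.4334, 0.1048, 0.1126]
ee_rot: [3.141, -0.001, -2.366]
force: [0.2, 0.8, -0.4]
width: 0.0506
t 12.57 pos [0.4334 0.1048 0.1126] yaw [ 1.7998e+02 -8.0000e-02 -1.3559e+02] w 0.0506 F [ 0.2  0.8 -0.4]
slide [0.2232, -0.6981, -0.0148] turn [-0.0001, -0.0002, 0.1603] mm 366.5
```

```bash
python3 -m crank '[{"turn":[0,0,0.085],"slide":[0.125,-0.39,-0.015],"fingers":-1},{"turn":[0,0,0.085],"slide":[0.125,-0.39,-0.015],"fingers":-1},{"turn":[0,0,0.085],"slide":[0.125,-0.39,-0.015],"fingers":-1},{"turn":[0,0,0.085],"slide":[0.125,-0.39,-0.015],"fingers":-1},{"turn":[0,0,0.085],"slide":[0.125,-0.39,-0.015],"fingers":-1}]'; python3 tgt.py .598 -.2226 .1 -193.3
```

```text
t: 12.98
eef_pos: [0.527, -0.0766, 0.12]
ee_rot: [3.141, -0.001, -2.9]
force: [0.9, 1.1, -0.6]
width: 0.0505
t 12.98 pos [ 0.527  -0.0766  0.12  ] yaw [ 1.7999e+02 -6.0000e-02 -1.6613e+02] w 0.0505 F [ 0.9  1.1 -0.6]
slide [-0.0678, -0.3175, 0.0399] turn [0.0, -0.0002, 0.0755] mm 163.5
```

```bash
python3 -m crank '[{"turn":[0,0,0.0755],"slide":[-0.068,-0.317,0.04],"fingers":-1},{"turn":[0,0,0.0755],"slide":[-0.068,-0.317,0.04],"fingers":-1},{"turn":[0,0,0.0755],"slide":[-0.068,-0.317,0.04],"fingers":-1},{"turn":[0,0,0.0755],"slide":[-0.068,-0.317,0.04],"fingers":-1},{"turn":[0,0,0.0755],"slide":[-0.068,-0.317,0.04],"fingers":-1}]'; python3 tgt.py .598 -.2226 .022 -193.3
```

```text
t: 13.4
eef_pos: [0.6, -0.2247, 0.0977]
ee_rot: [-3.14, -0.003, 2.907]
force: [1.1, 0.9, -1.6]
width: 0.0506
t 13.4 pos [ 0.6    -0.2247  0.0977] yaw [-1.7992e+02 -1.5000e-01  1.6656e+02] w 0.0506 F [ 1.1  0.9 -1.6]
slide [0.0044, 0.0035, 0.1513] turn [-0.0002, -0.0004, -0.0004] mm 75.7
```

```bash
python3 -m crank '[{"turn":[0,0,0],"slide":[0.002,0.0015,0.06],"fingers":-1},{"turn":[0,0,0],"slide":[0.002,0.0015,0.11],"fingers":-1},{"turn":[0,0,0],"slide":[0.002,0.0015,0.13],"fingers":-1},{"turn":[0,0,0],"slide":[0.002,0.0015,0.13],"fingers":-1},{"turn":[0,0,0],"slide":[0.002,0.0015,0.13],"fingers":-1}]'; python3 tgt.py .598 -.2226 .022 -193.3
```

```text
t: 13.82
eef_pos: [0.598, -0.2184, 0.0354]
ee_rot: [-3.141, -0.002, 2.918]
force: [0.2, 0.5, 0.1]
width: 0.0509
t 13.82 pos [ 0.598  -0.2184  0.0354] yaw [-1.7997e+02 -9.0000e-02  1.6717e+02] w 0.0509 F [0.2 0.5 0.1]
slide [-0.002, -0.0081, 0.0268] turn [-0.0001, -0.0002, 0.0013] mm 14.0
```

```bash
python3 -m crank '[{"turn":[0,0,0.001],"slide":[-0.002,-0.008,0.01],"fingers":-1},{"turn":[0,0,0.001],"slide":[-0.002,-0.008,0.016],"fingers":-1},{"turn":[0,0,0.001],"slide":[-0.002,-0.008,0.016],"fingers":-1}]'; python3 tgt.py .598 -.2226 .022 -193.3
```

```text
t: 14.07
eef_pos: [0.5985, -0.2226, 0.0281]
ee_rot: [3.141, 0.001, 2.911]
force: [-0.5, -0.6, -1.3]
width: 0.0509
t 14.07 pos [ 0.5985 -0.2226  0.0281] yaw [1.7999e+02 5.0000e-02 1.6676e+02] w 0.0509 F [-0.5 -0.6 -1.3]
slide [0.001, -0.0002, 0.0122] turn [0.0, 0.0001, 0.0002] mm 6.1
```

```bash
python3 -m crank '[{"turn":[0,0,0],"slide":[0.001,0,0.006],"fingers":-1},{"turn":[0,0,0],"slide":[0.001,0,0.012],"fingers":-1},{"turn":[0,0,0],"slide":[0.001,0,0.012],"fingers":-1}]'; python3 tgt.py .598 -.2226 .022 -193.3
```

```text
t: 14.32
eef_pos: [0.5977, -0.2224, 0.0215]
ee_rot: [3.141, 0.0, 2.911]
force: [-0.6, -0.1, -0.7]
width: 0.0505
t 14.32 pos [ 0.5977 -0.2224  0.0215] yaw [1.7999e+02 1.0000e-02 1.6678e+02] w 0.0505 F [-0.6 -0.1 -0.7]
slide [-0.0007, -0.0003, -0.001] turn [0.0, 0.0, 0.0002] mm 0.6
```

```bash
python3 -m crank '[{"turn":[0,0,0],"slide":[0,0,0.002],"fingers":-1},{"turn":[0,0,0],"slide":[0,0,0.002],"fingers":-1}]'; python3 -m crank '[{"turn":[0,0,0],"slide":[0,0,0],"fingers":0.5},{"turn":[0,0,0],"slide":[0,0,0],"fingers":0.5},{"turn":[0,0,0],"slide":[0,0,0],"fingers":0.5},{"turn":[0,0,0],"slide":[0,0,0],"fingers":0.5}]'
```

```text
t: 14.48
eef_pos: [0.5978, -0.2224, 0.0214]
ee_rot: [-3.141, 0.0, 2.911]
force: [-2.5, 0.6, 4.3]
width: 0.0505
t: 14.82
eef_pos: [0.5978, -0.2225, 0.0207]
ee_rot: [3.142, 0.0, 2.911]
force: [-0.2, 0.3, 0.2]
width: 0.0652
```

```bash
python3 -m crank '[{"turn":[0,0,0],"slide":[0,0,-0.06],"fingers":0.5},{"turn":[0,0,0],"slide":[0,0,-0.14],"fingers":0.5},{"turn":[0,0,0],"slide":[-0.1,0,-0.22],"fingers":0.7},{"turn":[0,0,0],"slide":[-0.13,0,-0.24],"fingers":1},{"turn":[0,0,0],"slide":[-0.13,0,-0.24],"fingers":1}]'; python3 tray.py pics/w_tray3.png
```

```text
t: 15.23
eef_pos: [0.6684, -0.2393, 0.1471]
ee_rot: [-3.141, 0.012, 2.912]
force: [1.1, -0.4, 0.9]
width: 0.0805
[ 0.6684 -0.2393  0.1471] [-3.141  0.012  2.912] 0.08050107338886159
```

View pics/w_tray3.png

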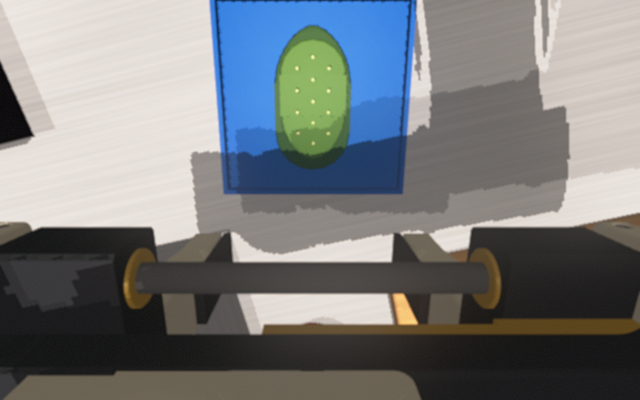

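The medium pad (rows ~40–157, columns 281–345) lies on the large one (rows 25–168, columns 275–351), well aligned. Measuring:

```bash
cat > st.py <<'E'
import sys; from h import *
d=np.load(sys.argv[1].replace("png","npz")); im=cv2.imread(sys.argv[1])[:,:,::-1].copy(); cal=dict(K=d["K"],pose=d["pose"])
hsv=cv2.cvtColor(im,cv2.COLOR_RGB2HSV); 
for a in sys.argv[2:]:
    u,v=map(int,a.split(",")); print(a,hsv[v,u])
E
python3 st.py pics/w_tray3.png 313,30 313,35 313,45 313,60 313,120 313,145 313,155 313,162 277,96 290,96 349,96; python3 - <<'E'
from h import *
im=cv2.imread("pics/w_tray3.png"); cv2.imwrite("pics/z3.png",cv2.resize(im[15:180,250:375],None,fx=4.5,fy=3.6,interpolation=cv2.INTER_CUBIC))
E
```

```text
313,30 [ 50 102 123]
313,35 [ 51 102 127]
313,45 [ 44 120 180]
313,60 [ 44 116 184]
313,120 [ 42 107 181]
313,145 [ 41 111 152]
313,155 [ 51 101  83]
313,162 [66 76 54]
277,96 [ 49  91 132]
290,96 [ 45 115 182]
349,96 [ 55  75 130]
```

View pics/z3.png

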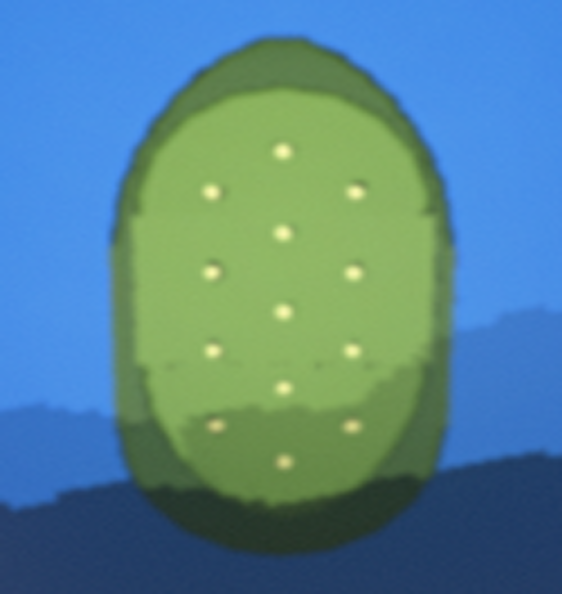

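```bash
python3 - <<'E'
from h import *
d=np.load("pics/w_tray3.npz"); cal=dict(K=d["K"],pose=d["pose"])
f=lambda u,v,z:plane(cal,u,v,z)[0]
Z=lambda x,y:(250+x/4.496,15+y/3.6)
for nm,z,pts in (("large",.018,[(283,36),(285,555),(112,260),(454,260)]),("med",.032,[(283,87),(284,505),(133,260),(434,260)])):
    a,b,l,r=[f(*Z(*p),z) for p in pts]
    u=np.array([np.cos(np.radians(166.7)),np.sin(np.radians(166.7))]);v=np.array([-u[1],u[0]])
    print(nm,"len",np.linalg.norm(a-b).round(4),"wid",np.linalg.norm(l-r).round(4),"along",(((a+b)/2)[:2]@u).round(4),"across",(((l+r)/2)[:2]@v).round(4),((a+b)/2).round(4))
print(np.array([.598,-.2226])@u,np.array([.598,-.2226])@v)
E
python3 tgt.py .41 .045 .12 138;python3 tgt.py .41 .045 .12 -42
```

```text
large len 0.1124 wid 0.0612 along -0.6332 across 0.0788 [ 0.5982 -0.2221  0.018 ]
med len 0.0861 wid 0.0513 along -0.6323 across 0.0787 [ 0.5973 -0.222   0.032 ]
-0.6331700374187708 0.07905987424169318
t 15.28 pos [ 0.665  -0.2382  0.1437] yaw [180.     0.37 166.79] w 0.0835 F [-0.5  0.5 -0.1]
slide [0.6261, 0.4349, 0.0433] turn [0.0003, 0.001, 0.08] mm 381.8
t 15.28 pos [ 0.665  -0.2382  0.1437] yaw [180.     0.37 166.79] w 0.0835 F [-0.5  0.5 -0.1]
slide [0.6261, 0.4349, 0.0433] turn [-0.0013, 0.0004, -0.42] mm 381.8
```

Centre offset is about 1 mm along and 0.1 mm across. On to the small pad.

```bash
python3 tgt.py .48 -.023 .12 138
```

```text
t 15.28 pos [ 0.665  -0.2382  0.1437] yaw [180.     0.37 166.79] w 0.0835 F [-0.5  0.5 -0.1]
slide [0.4588, 0.3345, 0.0444] turn [0.0003, 0.001, 0.08] mm 284.7
```

```bash
python3 -m crank '[{"turn":[0,0,0.08],"slide":[0.45,0.33,0.04],"fingers":1},{"turn":[0,0,0.08],"slide":[0.45,0.33,0.04],"fingers":1},{"turn":[0,0,0.08],"slide":[0.45,0.33,0.04],"fingers":1},{"turn":[0,0,0.08],"slide":[0.45,0.33,0.04],"fingers":1},{"turn":[0,0,0.08],"slide":[0.45,0.33,0.04],"fingers":1}]';  python3 tgt.py .48 -.023 .12 138
```

```text
t: 15.7
eef_pos: [0.5241, -0.0793, 0.1246]
ee_rot: [-3.14, -0.001, 2.4]
force: [1.2, 1.6, 0.4]
width: 0.0879
t 15.7 pos [ 0.5241 -0.0793  0.1246] yaw [-1.7993e+02 -7.0000e-02  1.3750e+02] w 0.0879 F [1.2 1.6 0.4]
slide [0.1412, 0.0235, 0.0093] turn [-0.0002, -0.0002, -0.0014] mm 71.7
```

```bash
python3 -m crank '[{"turn":[0,0,0],"slide":[0.13,0.024,0.01],"fingers":1},{"turn":[0,0,0],"slide":[0.13,0.024,0.01],"fingers":1},{"turn":[0,0,0],"slide":[0.13,0.024,0.01],"fingers":1},{"turn":[0,0,0],"slide":[0.13,0.024,0.01],"fingers":1},{"turn":[0,0,0],"slide":[0.13,0.024,0.01],"fingers":1}]'; python3 wl.py small .443 .0105 138 pics/w_small1.png; python3 ext.py pics/w_small1.npz .007 138; python3 tgt.py .443 .0105 .04 138
```

```text
t: 16.12
eef_pos: [0.4863, -0.0278, 0.1207]
ee_rot: [-3.141, 0.0, 2.409]
force: [0.8, 0.5, -1.5]
width: 0.0876
proj seed [[311.1 122. ]]
blob [313.3 121.4] 3968 rows 75 166 cols 287 339
    [0.4451 0.0107 0.007  2.3905 0.1646] yaw deg 137.0 cost 0.0619
    [0.4441 0.0119 0.007  5.5324 0.3356] yaw deg 317.0 cost 0.0381
len 0.0697 wid 0.0408 centre [0.4441 0.0116]
minrect 444.127685546875 11.65194320678711 40.584869384765625 69.7055892944336 48.86178207397461
t 16.17 pos [ 0.4866 -0.0281  0.1207] yaw [-179.99   -0.    137.97] w 0.0876 F [0.8 0.4 0.2]
slide [0.1164, -0.0011, 0.1614] turn [-0.0, -0.0, -0.0001] mm 99.5
```

View pics/w_small1.png

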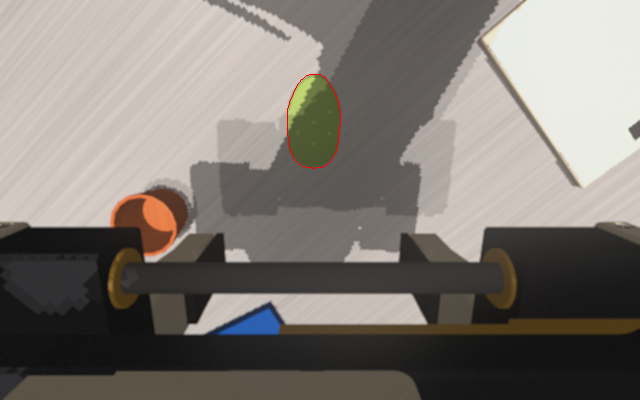

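The small pad is at (313,121), measured (0.4442, 0.0116), yaw ~137°. The cup at (145,225) and the lime are clear of the fingers. Descending.

```bash
python3 tgt.py .4442 .0116 .035 137.3
```

```text
t 16.17 pos [ 0.4866 -0.0281  0.1207] yaw [-179.99   -0.    137.97] w 0.0876 F [0.8 0.4 0.2]
slide [0.1161, 0.0022, 0.1714] turn [-0.0, -0.0, 0.0019] mm 103.5
```

```bash
python3 -m crank '[{"turn":[0,0,0.002],"slide":[0.116,0.002,0.03],"fingers":1},{"turn":[0,0,0.002],"slide":[0.116,0.002,0.07],"fingers":1},{"turn":[0,0,0.002],"slide":[0.116,0.002,0.14],"fingers":1},{"turn":[0,0,0.002],"slide":[0.116,0.002,0.165],"fingers":1},{"turn":[0,0,0.002],"slide":[0.116,0.002,0.165],"fingers":1}]';  python3 tgt.py .4442 .0116 .004 137.3
```

```text
t: 16.58
eef_pos: [0.4422, 0.0104, 0.0355]
ee_rot: [-3.136, -0.002, 2.394]
force: [-0.3, 0.3, 0.2]
width: 0.0875
t 16.58 pos [0.4422 0.0104 0.0355] yaw [-1.7969e+02 -1.4000e-01  1.3717e+02] w 0.0875 F [-0.3  0.3  0.2]
slide [-0.0015, 0.0048, 0.063] turn [-0.0009, -0.0004, -0.0004] mm 31.6
```

```bash
python3 -m crank '[{"turn":[0,0,0],"slide":[0,0.002,0.03],"fingers":1},{"turn":[0,0,0],"slide":[0,0.002,0.05],"fingers":1},{"turn":[0,0,0],"slide":[0,0.002,0.05],"fingers":1},{"turn":[0,0,0],"slide":[0,0.002,0.05],"fingers":1}]';  python3 tgt.py .4442 .0116 .004 137.3
```

```text
t: 16.92
eef_pos: [0.4453, 0.012, 0.0137]
ee_rot: [-3.141, -0.0, 2.395]
force: [0.6, 0.9, 0.6]
width: 0.0873
t 16.92 pos [0.4453 0.012  0.0137] yaw [-179.96   -0.    137.2 ] w 0.0873 F [0.6 0.9 0.6]
slide [0.001, -0.0021, 0.0194] turn [-0.0001, -0.0, -0.0003] mm 9.8
```

```bash
python3 -m crank '[{"turn":[0,0,0],"slide":[0.001,-0.002,0.019],"fingers":1},{"turn":[0,0,0],"slide":[0.001,-0.002,0.019],"fingers":1},{"turn":[0,0,0],"slide":[0.001,-0.002,0.019],"fingers":-1},{"turn":[0,0,0],"slide":[0.001,-0.002,0.019],"fingers":-1},{"turn":[0,0,0],"slide":[0.001,-0.002,0.019],"fingers":-1}]'; python3 -m crank '[{"turn":[0,0,0],"slide":[0,0,0],"fingers":-1},{"turn":[0,0,0],"slide":[0,0,0],"fingers":-1},{"turn":[0,0,0],"slide":[0,0,0],"fingers":-1},{"turn":[0,0,0],"slide":[0,0,0],"fingers":-1},{"turn":[0,0,0],"slide":[0,0,0],"fingers":-1}]'; python3 -m crank '[{"turn":[0,0,0],"slide":[0,0,0],"fingers":-1},{"turn":[0,0,0],"slide":[0,0,0],"fingers":-1}]'; python3 tgt.py .4442 .0116 .004 137.3
```

```text
t: 17.33
eef_pos: [0.4442, 0.0123, 0.0046]
ee_rot: [3.141, 0.0, 2.395]
force: [-0.2, 0.3, -0.3]
width: 0.073
t: 17.75
eef_pos: [0.4437, 0.0122, 0.004]
ee_rot: [3.142, 0.0, 2.396]
force: [-0.3, 0.9, 0.5]
width: 0.0399
t: 17.92
eef_pos: [0.4437, 0.0122, 0.004]
ee_rot: [3.142, 0.0, 2.396]
force: [-0.3, -0.5, 1.7]
width: 0.0399
t 17.92 pos [0.4437 0.0122 0.004 ] yaw [180.     0.   137.26] w 0.0399 F [-0.3 -0.5  1.7]
slide [-0.0015, -0.0002, -0.0001] turn [0.0, 0.0, -0.0001] mm 0.8
```

```bash
python3 -m crank '[{"turn":[0,0,0],"slide":[0,0,-0.04],"fingers":-1},{"turn":[0,0,0],"slide":[0,0,-0.1],"fingers":-1},{"turn":[0,0,0],"slide":[0,0,-0.18],"fingers":-1},{"turn":[0,0,0],"slide":[0,0,-0.2],"fingers":-1}]'; python3 tgt.py .5972 -.2222 .1 166.7
```

```text
t: 18.25
eef_pos: [0.4461, 0.0129, 0.1087]
ee_rot: [3.136, 0.003, 2.397]
force: [0.9, 0.1, 0.3]
width: 0.0399
t 18.25 pos [0.4461 0.0129 0.1087] yaw [179.7    0.18 137.32] w 0.0399 F [0.9 0.1 0.3]
slide [-0.5409, -0.1408, 0.0184] turn [0.0007, 0.0007, -0.0816] mm 279.6
```

```bash
python3 -m crank '[{"turn":[0,0,-0.07],"slide":[-0.38,-0.1,0.0],"fingers":-1},{"turn":[0,0,-0.07],"slide":[-0.38,-0.1,0.0],"fingers":-1},{"turn":[0,0,-0.07],"slide":[-0.38,-0.1,0.0],"fingers":-1},{"turn":[0,0,-0.07],"slide":[-0.38,-0.1,0.0],"fingers":-1},{"turn":[0,0,-0.07],"slide":[-0.38,-0.1,0.0],"fingers":-1}]'; python3 tgt.py .5972 -.2222 .1 166.7
```

```text
t: 18.67
eef_pos: [0.5427, -0.1433, 0.1039]
ee_rot: [3.141, -0.0, 2.843]
force: [0.7, 1.3, -0.4]
width: 0.0393
t 18.67 pos [ 0.5427 -0.1433  0.1039] yaw [179.99  -0.   162.9 ] w 0.0393 F [ 0.7  1.3 -0.4]
slide [-0.1506, -0.1188, 0.0079] turn [0.0, -0.0, -0.0106] mm 96.0
```

```bash
python3 -m crank '[{"turn":[0,0,-0.0105],"slide":[-0.15,-0.118,0.01],"fingers":-1},{"turn":[0,0,-0.0105],"slide":[-0.15,-0.118,0.01],"fingers":-1},{"turn":[0,0,-0.0105],"slide":[-0.15,-0.118,0.01],"fingers":-1},{"turn":[0,0,-0.0105],"slide":[-0.15,-0.118,0.01],"fingers":-1},{"turn":[0,0,-0.0105],"slide":[-0.15,-0.118,0.01],"fingers":-1}]'; python3 tgt.py .5972 -.2222 .045 166.7
```

```text
t: 19.08
eef_pos: [0.5953, -0.2216, 0.0977]
ee_rot: [-3.142, -0.002, 2.899]
force: [-0.5, 1.0, -0.7]
width: 0.04
t 19.08 pos [ 0.5953 -0.2216  0.0977] yaw [-1.8000e+02 -1.2000e-01  1.6611e+02] w 0.04 F [-0.5  1.  -0.7]
slide [-0.0041, -0.0002, 0.1054] turn [-0.0, -0.0003, -0.0016] mm 52.7
```

```bash
python3 -m crank '[{"turn":[0,0,-0.0015],"slide":[-0.002,0,0.05],"fingers":-1},{"turn":[0,0,-0.0015],"slide":[-0.002,0,0.09],"fingers":-1},{"turn":[0,0,-0.0015],"slide":[-0.002,0,0.1],"fingers":-1},{"turn":[0,0,-0.0015],"slide":[-0.002,0,0.1],"fingers":-1}]'; python3 tgt.py .5972 -.2222 .036 166.7
```

```text
t: 19.42
eef_pos: [0.5953, -0.2201, 0.0476]
ee_rot: [-3.141, -0.003, 2.912]
force: [0.9, -0.2, -0.4]
width: 0.0397
t 19.42 pos [ 0.5953 -0.2201  0.0476] yaw [-179.98   -0.2   166.82] w 0.0397 F [ 0.9 -0.2 -0.4]
slide [-0.0048, -0.0032, 0.0232] turn [-0.0001, -0.0005, 0.0003] mm 12.0
```

```bash
python3 -m crank '[{"turn":[0,0,0],"slide":[-0.004,-0.003,0.008],"fingers":-1},{"turn":[0,0,0],"slide":[-0.004,-0.003,0.012],"fingers":-1},{"turn":[0,0,0],"slide":[-0.004,-0.003,0.012],"fingers":-1}]'; python3 tgt.py .5972 -.2222 .036 166.7
```

```text
t: 19.67
eef_pos: [0.599, -0.223, 0.0437]
ee_rot: [3.141, 0.001, 2.911]
force: [0.3, -0.4, -0.5]
width: 0.0399
t 19.67 pos [ 0.599  -0.223   0.0437] yaw [1.7999e+02 7.0000e-02 1.6679e+02] w 0.0399 F [ 0.3 -0.4 -0.5]
slide [0.0039, 0.0007, 0.0153] turn [0.0, 0.0002, 0.0003] mm 7.9
```

```bash
python3 -m crank '[{"turn":[0,0,0],"slide":[0.004,0.0,0.006],"fingers":-1},{"turn":[0,0,0],"slide":[0.004,0.0,0.012],"fingers":-1},{"turn":[0,0,0],"slide":[0.004,0.0,0.012],"fingers":-1}]'; python3 tgt.py .5972 -.2222 .036 166.7
```

```text
t: 19.92
eef_pos: [0.5961, -0.2226, 0.0366]
ee_rot: [3.141, -0.0, 2.911]
force: [-0.1, -0.1, 0.3]
width: 0.0393
t 19.92 pos [ 0.5961 -0.2226  0.0366] yaw [ 1.7999e+02 -2.0000e-02  1.6676e+02] w 0.0393 F [-0.1 -0.1  0.3]
slide [-0.0019, 0.0012, 0.0012] turn [0.0, -0.0001, 0.0002] mm 1.3
```

```bash
python3 -m crank '[{"turn":[0,0,0],"slide":[-0.002,0.0005,0.0],"fingers":-1},{"turn":[0,0,0],"slide":[-0.002,0.0005,0.002],"fingers":-1},{"turn":[0,0,0],"slide":[-0.002,0.0005,0.003],"fingers":-1},{"turn":[0,0,0],"slide":[-0.002,0.0005,0.003],"fingers":-1}]'; python3 tgt.py .5972 -.2222 .036 166.7
```

```text
t: 20.25
eef_pos: [0.598, -0.2227, 0.036]
ee_rot: [-3.142, 0.001, 2.911]
force: [-0.6, 0.9, 4.0]
width: 0.0401
t 20.25 pos [ 0.598  -0.2227  0.036 ] yaw [-1.7999e+02  4.0000e-02  1.6679e+02] w 0.0401 F [-0.6  0.9  4. ]
slide [0.0018, 0.0007, 0.0] turn [-0.0, 0.0001, 0.0003] mm 0.9
```

```bash
python3 -m crank '[{"turn":[0,0,0],"slide":[0,0,0],"fingers":0.3},{"turn":[0,0,0],"slide":[0,0,0],"fingers":0.3},{"turn":[0,0,0],"slide":[0,0,0],"fingers":0.3},{"turn":[0,0,0],"slide":[0,0,0],"fingers":0.3}]';python3 -m crank '[{"turn":[0,0,0],"slide":[0,0,-0.06],"fingers":0.3},{"turn":[0,0,0],"slide":[0,0,-0.14],"fingers":0.5},{"turn":[0,0,0],"slide":[-0.09,0,-0.2],"fingers":0.7},{"turn":[0,0,0],"slide":[-0.11,0,-0.22],"fingers":1},{"turn":[0,0,0],"slide":[-0.11,0,-0.22],"fingers":1}]'; python3 tray.py pics/w_tray4.png; python3 - <<'E'
from h import *
im=cv2.imread("pics/w_tray4.png"); cv2.imwrite("pics/z4.png",np.hstack([cv2.resize(im[10:185,245:375],None,fx=4,fy=3.4,interpolation=cv2.INTER_CUBIC)]))
cv2.imwrite("pics/side4.png",grab_frame("side")[:,:,::-1])
E
```

```text
t: 20.58
eef_pos: [0.5975, -0.2227, 0.0352]
ee_rot: [-3.142, -0.0, 2.911]
force: [0.3, -0.3, 0.9]
width: 0.056
t: 21.0
eef_pos: [0.6564, -0.2366, 0.1501]
ee_rot: [-3.141, 0.008, 2.912]
force: [0.6, -1.0, 0.6]
width: 0.0784
[ 0.6564 -0.2366  0.1501] [-3.141  0.008  2.912] 0.07844787039341028
```

View pics/z4.png

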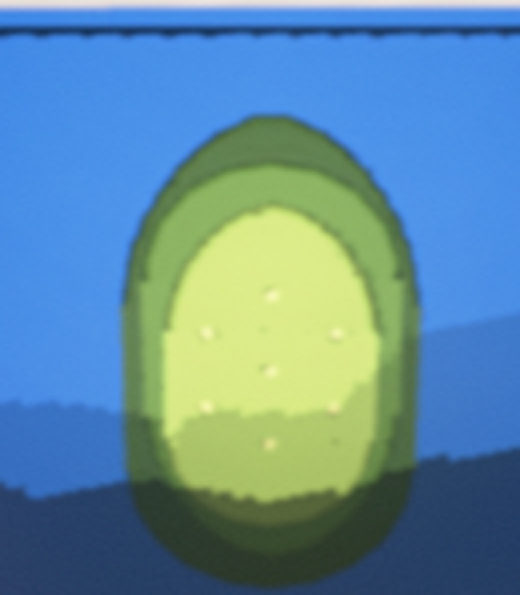

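View pics/side4.png

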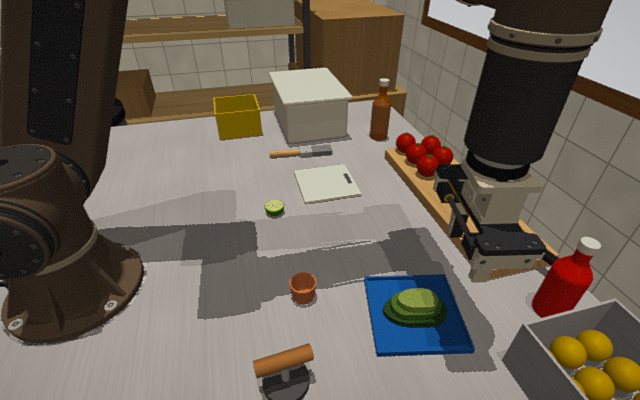

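The tray holds the three-pad stack with the pads lined up. Lime, cup and brush are where they were. Next I'll measure the centres and re-measure the press, with the arm now out of the way of the views.

```bash
python3 - <<'E'
from h import *
d=np.load("pics/w_tray4.npz"); cal=dict(K=d["K"],pose=d["pose"])
f=lambda u,v,z:plane(cal,u,v,z)[0]
Z=lambda x,y:(245+(x-1.5)/4,10+(y-1.5)/3.4)
u=np.array([np.cos(np.radians(166.7)),np.sin(np.radians(166.7))]);v=np.array([-u[1],u[0]])
for nm,z,pts in (("large",.018,[(272,115),(272,585),(123,310),(418,310)]),("med",.032,[(272,163),(272,552),(141,320),(402,320)]),("small",.046,[(272,205),(272,525),(163,340),(380,340)])):
    a,b,l,r=[f(*Z(*p),z) for p in pts]
    print(nm,"len",np.linalg.norm(a-b).round(4),"wid",np.linalg.norm(l-r).round(4),"along",(((a+b)/2)[:2]@u).round(4),"across",(((l+r)/2)[:2]@v).round(4),(u*(((a+b)/2)[:2]@u)+v*(((l+r)/2)[:2]@v)).round(4))
print(np.array([.598,-.2224])@u,np.array([.598,-.2224])@v)
E
python3 tgt.py .351 -.2875 .16 0; python3 tgt.py .351 -.2875 .16 180
```

```text
large len 0.1116 wid 0.0607 along -0.6326 across 0.0793 [ 0.5974 -0.2227]
med len 0.0881 wid 0.0512 along -0.6329 across 0.0791 [ 0.5977 -0.2226]
small len 0.069 wid 0.0406 along -0.6333 across 0.0791 [ 0.5981 -0.2227]
-0.6331240274713331 0.07886523846713775
t 21.1 pos [ 0.6514 -0.2352  0.1453] yaw [1.7997e+02 2.0000e-02 1.6675e+02] w 0.0848 F [-1.9  0.4 -0.1]
slide [0.5608, -0.2396, -0.0298] turn [0.0001, -0.0001, 0.4632] mm 305.3
t 21.1 pos [ 0.6514 -0.2352  0.1453] yaw [1.7997e+02 2.0000e-02 1.6675e+02] w 0.0848 F [-1.9  0.4 -0.1]
slide [0.5608, -0.2396, -0.0298] turn [0.0001, 0.0001, -0.0368] mm 305.3
```

Stack centres agree within 1 mm of each other and of the tray centre. Before approaching the press I'll check how close the crate is.

```bash
python3 - <<'E'
from h import *
c=get_calibration("scene")
for p in [(197,128),(278,98),(278,60)]: print(p,plane(c,*p,0)[0].round(3),plane(c,*p,.1)[0].round(3))
E
python3 tgt.py .401 -.285 .15 182.5
```

```text
(197, 128) [ 0.534 -0.486  0.   ] [ 0.585 -0.349  0.1  ]
(278, 98) [ 0.253 -0.453  0.   ] [ 0.34  -0.321  0.1  ]
(278, 60) [ 0.101 -0.657  0.   ] [ 0.208 -0.499  0.1  ]
t 21.1 pos [ 0.6514 -0.2352  0.1453] yaw [1.7997e+02 2.0000e-02 1.6675e+02] w 0.0848 F [-1.9  0.4 -0.1]
slide [0.4646, -0.2118, -0.0097] turn [0.0001, 0.0001, -0.0437] mm 255.4
```

```bash
python3 -m crank '[{"turn":[0,0,-0.04],"slide":[0.375,-0.17,-0.02],"fingers":1},{"turn":[0,0,-0.04],"slide":[0.375,-0.17,-0.02],"fingers":1},{"turn":[0,0,-0.04],"slide":[0.375,-0.17,-0.02],"fingers":1},{"turn":[0,0,-0.04],"slide":[0.375,-0.17,-0.02],"fingers":1},{"turn":[0,0,-0.04],"slide":[0.375,-0.17,-0.02],"fingers":1}]'; python3 tgt.py .401 -.285 .15 182.5
```

```text
t: 21.52
eef_pos: [0.445, -0.2746, 0.1538]
ee_rot: [3.14, -0.003, -3.121]
force: [0.5, -0.8, -0.2]
width: 0.0877
t 21.52 pos [ 0.445  -0.2746  0.1538] yaw [ 1.7993e+02 -1.7000e-01 -1.7883e+02] w 0.0877 F [ 0.5 -0.8 -0.2]
slide [0.0884, -0.019, 0.0078] turn [0.0002, -0.0005, -0.0037] mm 45.4
```

```bash
python3 -m crank '[{"turn":[0,0,-0.0037],"slide":[0.08,-0.018,0.0],"fingers":1},{"turn":[0,0,-0.0037],"slide":[0.08,-0.018,0.0],"fingers":1},{"turn":[0,0,-0.0037],"slide":[0.08,-0.018,0.0],"fingers":1},{"turn":[0,0,-0.0037],"slide":[0.08,-0.018,0.0],"fingers":1}]'; python3 tray.py pics/w_press1.png
```

```text
t: 21.85
eef_pos: [0.4084, -0.2848, 0.155]
ee_rot: [3.141, -0.001, -3.099]
force: [1.3, -0.4, -0.4]
width: 0.0878
[ 0.4084 -0.2848  0.155 ] [ 3.141e+00 -1.000e-03 -3.099e+00] 0.08779712747712745
```

View pics/w_press1.png

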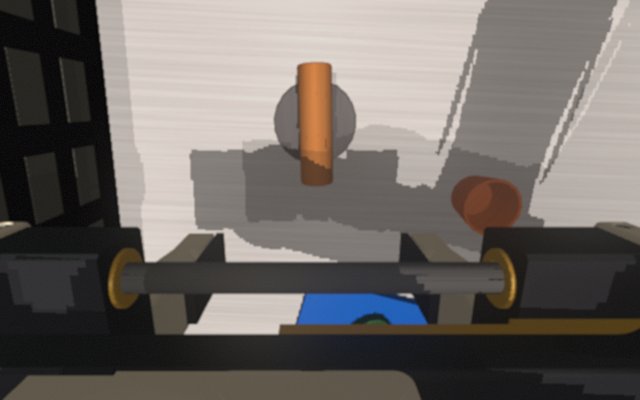

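The wrist view shows the press handle running (315,63)–(316,185) over the foot at (315,120). The cup at (487,205) is well clear.

```bash
python3 - <<'E'
from h import *
d=np.load("pics/w_press1.npz"); cal=dict(K=d["K"],pose=d["pose"]); im=cv2.imread("pics/w_press1.png")[:,:,::-1].copy()
m,c=blob(im,np.array([315,123]),[3,110,50],[20,255,255]); m[195:]=0; m[:50]=0
ct=max(cv2.findContours(m,0,1)[0],key=cv2.contourArea)[:,0]; print(c,ct.min(0),ct.max(0))
P=plane(cal,ct[:,0],ct[:,1],.064)[:,:2]; print(cv2.minAreaRect((P*1000).astype(np.float32)))
# two-view check of height: scene+side handle centres and wrist
cs={n:get_calibration(n) for n in("scene","side")}
mid=(ct.min(0)+ct.max(0))/2
print(tri([(cs["side"],np.array([282.8,360.2])),(cal,mid)]), tri([(cs["scene"],np.array([283.7,114])),(cs["side"],np.array([282.8,360.2])),(cal,mid)]))
# foot: circle top rim radius .036 at z=.014
hsv=cv2.cvtColor(im,cv2.COLOR_RGB2HSV); print(hsv[120,285],hsv[120,345],hsv[120,260])
for r in (110,120,130): 
    print(r,plane(cal,275,r,.014)[0].round(4),plane(cal,355.5,r,.014)[0].round(4))
print(proj(cal,[.3505,-.287,.064]),proj(cal,[.3505,-.287,.014]))
E
python3 tgt.py .351 -.287 .1 182.5
```

```text
[315.12732919 122.46609731] [298  63] [331 184]
((352.5277404785156, -285.07403564453125), (85.6540756225586, 23.209033966064453), 3.7544713020324707)
(array([ 0.35075039, -0.2855924 ,  0.06432775]), [[-0.1, 0.0], [-0.0, 0.2]]) (array([ 0.35032786, -0.28635446,  0.06750095]), [[-0.2, 0.2], [-0.5, -0.6], [-1.0, -0.2]])
[  8  18 116] [ 12  22 115] [ 16  17 221]
110 [ 0.3432 -0.3193  0.014 ] [ 0.3402 -0.2505  0.014 ]
120 [ 0.3515 -0.3192  0.014 ] [ 0.3486 -0.2499  0.014 ]
130 [ 0.36   -0.3191  0.014 ] [ 0.357  -0.2493  0.014 ]
[[312.55116079 123.28215821]] [[312.4024487  120.42878572]]
t 21.9 pos [ 0.4092 -0.2847  0.155 ] yaw [ 1.7999e+02 -3.0000e-02 -1.7750e+02] w 0.0879 F [ 0.7 -0.7 -0.2]
slide [0.1164, 0.0005, 0.11] turn [0.0, -0.0001, -0.0] mm 80.1
```

```bash
python3 tgt.py .3512 -.2851 .1 183.4
```

```text
t 21.9 pos [ 0.4092 -0.2847  0.155 ] yaw [ 1.7999e+02 -3.0000e-02 -1.7750e+02] w 0.0879 F [ 0.7 -0.7 -0.2]
slide [0.1159, 0.0042, 0.11] turn [0.0, -0.0001, -0.0025] mm 79.9
```

```bash
python3 -m crank '[{"turn":[0,0,-0.0025],"slide":[0.116,0.004,0.02],"fingers":1},{"turn":[0,0,-0.0025],"slide":[0.116,0.004,0.05],"fingers":1},{"turn":[0,0,-0.0025],"slide":[0.116,0.004,0.1],"fingers":1},{"turn":[0,0,-0.0025],"slide":[0.116,0.004,0.1],"fingers":1},{"turn":[0,0,-0.0025],"slide":[0.116,0.004,0.1],"fingers":1}]'; python3 tgt.py .3512 -.2851 .045 183.4
```

```text
t: 22.32
eef_pos: [0.3513, -0.2852, 0.1047]
ee_rot: [3.141, -0.003, -3.081]
force: [0.9, -0.9, -0.6]
width: 0.0874
t 22.32 pos [ 0.3513 -0.2852  0.1047] yaw [ 179.96   -0.18 -176.55] w 0.0874 F [ 0.9 -0.9 -0.6]
slide [-0.0001, 0.0001, 0.1194] turn [0.0001, -0.0005, 0.0001] mm 59.7
```

```bash
python3 -m crank '[{"turn":[0,0,0],"slide":[0,0,0.05],"fingers":1},{"turn":[0,0,0],"slide":[0,0,0.1],"fingers":1},{"turn":[0,0,0],"slide":[0,0,0.118],"fingers":1},{"turn":[0,0,0],"slide":[0,0,0.118],"fingers":1},{"turn":[0,0,0],"slide":[0,0,0.118],"fingers":1}]'; python3 tgt.py .3512 -.2851 .045 183.4
```

```text
t: 22.73
eef_pos: [0.3523, -0.2856, 0.047]
ee_rot: [-3.141, -0.001, -3.081]
force: [0.3, 0.3, -0.7]
width: 0.088
t 22.73 pos [ 0.3523 -0.2856  0.047 ] yaw [-1.7999e+02 -4.0000e-02 -1.7654e+02] w 0.088 F [ 0.3  0.3 -0.7]
slide [0.002, 0.0012, 0.004] turn [-0.0, -0.0001, 0.0002] mm 2.3
```

Good position. I'll close on the handle slowly with 40 N and wait for the opening to settle.

```bash
python3 -m crank '[{"turn":[0,0,0],"slide":[0.002,0.001,0.003],"fingers":-0.2},{"turn":[0,0,0],"slide":[0.002,0.001,0.003],"fingers":-0.2},{"turn":[0,0,0],"slide":[0.002,0.001,0.003],"fingers":-0.2},{"turn":[0,0,0],"slide":[0.002,0.001,0.003],"fingers":-0.2},{"turn":[0,0,0],"slide":[0.002,0.001,0.003],"fingers":-0.2}]' 40;  python3 -m crank '[{"turn":[0,0,0],"slide":[0,0,0],"fingers":-1},{"turn":[0,0,0],"slide":[0,0,0],"fingers":-1},{"turn":[0,0,0],"slide":[0,0,0],"fingers":-1},{"turn":[0,0,0],"slide":[0,0,0],"fingers":-1},{"turn":[0,0,0],"slide":[0,0,0],"fingers":-1}]';python3 -m crank '[{"turn":[0,0,0],"slide":[0,0,0],"fingers":-1},{"turn":[0,0,0],"slide":[0,0,0],"fingers":-1},{"turn":[0,0,0],"slide":[0,0,0],"fingers":-1},{"turn":[0,0,0],"slide":[0,0,0],"fingers":-1},{"turn":[0,0,0],"slide":[0,0,0],"fingers":-1}]'; python3 tgt.py .3512 -.2851 .045 183.4
```

```text
t: 23.15
eef_pos: [0.3506, -0.2851, 0.0455]
ee_rot: [-3.141, 0.001, -3.082]
force: [-0.4, -0.3, -0.3]
width: 0.0598
t: 23.57
eef_pos: [0.3503, -0.285, 0.0449]
ee_rot: [3.142, -0.0, -3.082]
force: [-0.5, 0.3, -0.5]
width: 0.0264
t: 23.98
eef_pos: [0.3503, -0.285, 0.0449]
ee_rot: [3.142, 0.0, -3.082]
force: [0.5, 1.6, -0.4]
width: 0.0227
t 23.98 pos [ 0.3503 -0.285   0.0449] yaw [ 180.      0.   -176.59] w 0.0227 F [ 0.5  1.6 -0.4]
slide [-0.0018, -0.0003, -0.0002] turn [0.0, 0.0, 0.0] mm 0.9
```

The handle is gripped (22.7 mm). Lifting straight up.

```bash
python3 -m crank '[{"turn":[0,0,0],"slide":[0,0,-0.03],"fingers":-1},{"turn":[0,0,0],"slide":[0,0,-0.08],"fingers":-1},{"turn":[0,0,0],"slide":[0,0,-0.14],"fingers":-1},{"turn":[0,0,0],"slide":[0,0,-0.18],"fingers":-1},{"turn":[0,0,0],"slide":[0,0,-0.18],"fingers":-1}]'; python3 tgt.py .598 -.2225 .13 183.4; python3 - <<'E'
from h import *
im=grab_frame("side"); cv2.imwrite("pics/side5.png",im[:,:,::-1])
E
```

```text
t: 24.4
eef_pos: [0.3523, -0.2859, 0.1386]
ee_rot: [-3.139, 0.005, -3.081]
force: [0.6, -1.1, -3.7]
width: 0.0228
t 24.4 pos [ 0.3523 -0.2859  0.1386] yaw [-179.85    0.31 -176.56] w 0.0228 F [ 0.6 -1.1 -3.7]
slide [-0.4981, 0.097, 0.0196] turn [-0.0004, 0.0009, 0.0001] mm 253.9
```

View pics/side5.png

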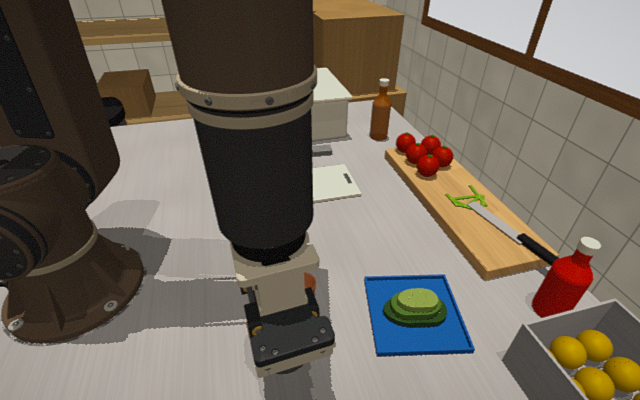

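Force -3.7 N shows the press is lifted; the stack is undisturbed at (415,305). Carrying it over gently.

```bash
python3 -m crank '[{"turn":[0,0,0],"slide":[-0.03,0.006,0],"fingers":-1},{"turn":[0,0,0],"slide":[-0.08,0.016,0],"fingers":-1},{"turn":[0,0,0],"slide":[-0.14,0.027,0],"fingers":-1},{"turn":[0,0,0],"slide":[-0.2,0.039,0],"fingers":-1},{"turn":[0,0,0],"slide":[-0.26,0.051,0],"fingers":-1}]';python3 -m crank '[{"turn":[0,0,0],"slide":[-0.06,0.012,0],"fingers":-1},{"turn":[0,0,0],"slide":[-0.12,0.024,0],"fingers":-1},{"turn":[0,0,0],"slide":[-0.17,0.033,0],"fingers":-1},{"turn":[0,0,0],"slide":[-0.2,0.039,0],"fingers":-1},{"turn":[0,0,0],"slide":[-0.22,0.043,0],"fingers":-1}]'; python3 tgt.py .598 -.2225 .13 183.4
```

```text
t: 24.87
eef_pos: [0.4788, -0.251, 0.1328]
ee_rot: [3.14, -0.003, -3.083]
force: [-0.1, 0.2, -3.7]
width: 0.023
t: 25.28
eef_pos: [0.5878, -0.2227, 0.1318]
ee_rot: [3.141, -0.004, -3.082]
force: [-0.0, 0.5, -4.0]
width: 0.023
t 25.28 pos [ 0.5878 -0.2227  0.1318] yaw [ 179.94   -0.22 -176.56] w 0.023 F [-0.   0.5 -4. ]
slide [-0.0204, -0.0008, 0.0034] turn [0.0002, -0.0006, 0.0001] mm 10.3
```

```bash
python3 -m crank '[{"turn":[0,0,0],"slide":[-0.016,-0.001,0.03],"fingers":-1},{"turn":[0,0,0],"slide":[-0.016,-0.001,0.03],"fingers":-1},{"turn":[0,0,0],"slide":[-0.016,-0.001,0.03],"fingers":-1},{"turn":[0,0,0],"slide":[-0.016,-0.001,0.03],"fingers":-1}]'; python3 tgt.py .598 -.2225 .092 183.4; python3 - <<'E'
from h import *
a=grab_frame("side")[220:370,340:500]; b=grab_frame("scene")[90:220,150:300]
cv2.imwrite("pics/both6.png",np.hstack([cv2.resize(a,(400,375),interpolation=cv2.INTER_CUBIC),cv2.resize(b,(400,375),interpolation=cv2.INTER_CUBIC)])[:,:,::-1])
E
```

```text
t: 25.62
eef_pos: [0.594, -0.2239, 0.1191]
ee_rot: [3.141, -0.002, -3.083]
force: [-0.8, 0.2, -3.4]
width: 0.0229
t 25.62 pos [ 0.594  -0.2239  0.1191] yaw [ 1.7998e+02 -1.2000e-01 -1.7662e+02] w 0.0229 F [-0.8  0.2 -3.4]
slide [-0.0083, 0.0023, 0.0542] turn [0.0001, -0.0003, -0.0] mm 27.5
```

View pics/both6.png

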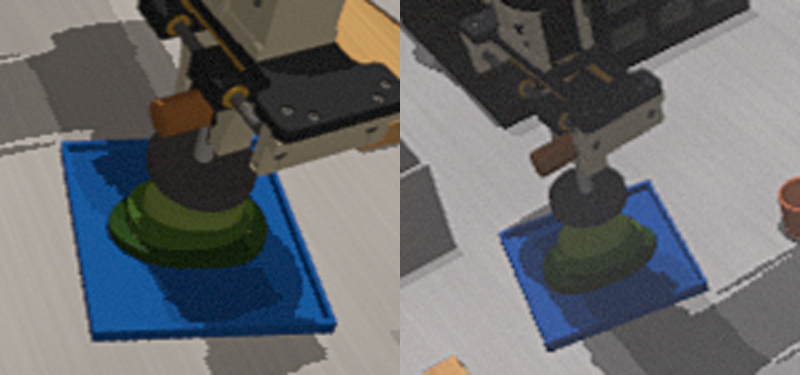

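```bash
python3 - <<'E'
from h import *
S,C=get_calibration("side"),get_calibration("scene")
print(tri([(S,np.array([420.5,289.5])),(C,np.array([220.3,158.5]))]))
print(proj(S,[.594,-.2239,.081]),proj(C,[.594,-.2239,.081]))
# overlay the expected foot outline if upright below the TCP
t=np.linspace(0,2*np.pi,60)
a=cv2.cvtColor(grab_frame("side"),cv2.COLOR_RGB2BGR);b=cv2.cvtColor(grab_frame("scene"),cv2.COLOR_RGB2BGR)
p=get_state()["eef_pos"]
for cal,im in ((S,a),(C,b)):
  im2=im
  for z in (-.045,-.031):
    X=np.c_[p[0]+.036*np.cos(t),p[1]+.036*np.sin(t),np.full(60,p[2]+z)]
    cv2.polylines(im,[np.round(proj(cal,X)*16).astype(np.int32)],True,(0,0,255),1,shift=4)
cv2.imwrite("pics/both7.png",np.hstack([cv2.resize(a[220:370,340:500],(400,375),interpolation=cv2.INTER_NEAREST),cv2.resize(b[90:220,150:300],(400,375),interpolation=cv2.INTER_NEAREST)]))
E
```

```text
(array([ 0.59331444, -0.22985464,  0.07558939]), [[-0.5, -0.1], [-0.3, 0.0]])
[[419.21471197 284.5167751 ]] [[220.56969642 158.1285161 ]]
```

View pics/both7.png

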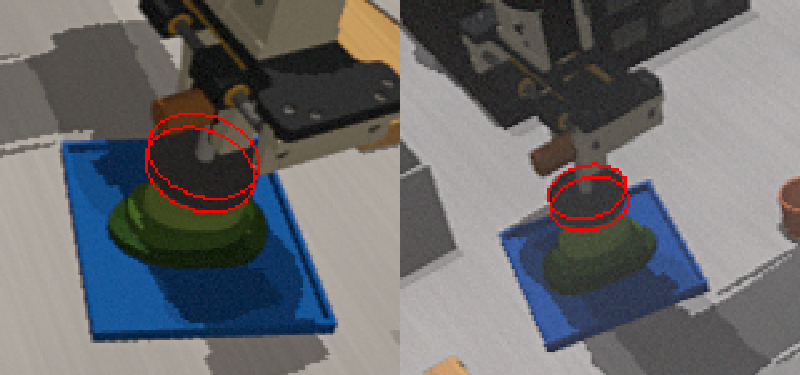

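The foot outline predicted from an upright press under the TCP matches both views, at side (202,165) and scene (587,197) in the crops. So the press hangs upright and centred. Lowering it.

```bash
python3 -m crank '[{"turn":[0,0,0],"slide":[-0.006,0.0,0.01],"fingers":-1},{"turn":[0,0,0],"slide":[-0.006,0.0,0.025],"fingers":-1},{"turn":[0,0,0],"slide":[-0.006,0.0,0.035],"fingers":-1},{"turn":[0,0,0],"slide":[-0.006,0.0,0.035],"fingers":-1},{"turn":[0,0,0],"slide":[-0.006,0.0,0.035],"fingers":-1}]'; python3 tgt.py .598 -.2225 .092 183.4
```

```text
t: 26.23
eef_pos: [0.5976, -0.2236, 0.1016]
ee_rot: [3.141, -0.002, -3.082]
force: [0.3, -0.1, -3.9]
width: 0.0228
t 26.23 pos [ 0.5976 -0.2236  0.1016] yaw [ 1.7999e+02 -9.0000e-02 -1.7659e+02] w 0.0228 F [ 0.3 -0.1 -3.9]
slide [-0.001, 0.0022, 0.0192] turn [0.0, -0.0002, 0.0] mm 9.7
```

```bash
python3 -m crank '[{"turn":[0,0,0],"slide":[-0.001,0.001,0.006],"fingers":-1},{"turn":[0,0,0],"slide":[-0.001,0.002,0.012],"fingers":-1},{"turn":[0,0,0],"slide":[-0.001,0.002,0.016],"fingers":-1},{"turn":[0,0,0],"slide":[-0.001,0.002,0.016],"fingers":-1}]'; python3 tgt.py .598 -.2225 .091 183.4
```

```text
t: 26.57
eef_pos: [0.5982, -0.2225, 0.0938]
ee_rot: [3.141, -0.001, -3.082]
force: [-0.8, 0.3, -3.7]
width: 0.0228
t 26.57 pos [ 0.5982 -0.2225  0.0938] yaw [ 1.7999e+02 -5.0000e-02 -1.7659e+02] w 0.0228 F [-0.8  0.3 -3.7]
slide [0.0004, 0.0, 0.0057] turn [0.0, -0.0001, 0.0] mm 2.8
```

```bash
python3 -m crank '[{"turn":[0,0,0],"slide":[0,0,0.002],"fingers":-1},{"turn":[0,0,0],"slide":[0,0,0.004],"fingers":-1},{"turn":[0,0,0],"slide":[0,0,0.004],"fingers":-1}]'; python3 tgt.py .598 -.2225 .091 183.4
```

```text
t: 26.82
eef_pos: [0.5985, -0.2226, 0.0923]
ee_rot: [3.142, -0.0, -3.082]
force: [0.4, 0.1, -4.4]
width: 0.0232
t 26.82 pos [ 0.5985 -0.2226  0.0923] yaw [ 180.     -0.   -176.59] w 0.0232 F [ 0.4  0.1 -4.4]
slide [0.0009, 0.0003, 0.0026] turn [0.0, -0.0, 0.0] mm 1.4
```

```bash
python3 -m crank '[{"turn":[0,0,0],"slide":[0.0005,0,0.002],"fingers":-1},{"turn":[0,0,0],"slide":[0.0005,0,0.002],"fingers":-1}]'; python3 tgt.py .598 -.2225 .091 183.4
```

```text
t: 26.98
eef_pos: [0.5982, -0.2227, 0.0914]
ee_rot: [3.142, -0.0, -3.082]
force: [-0.9, 0.2, -4.2]
width: 0.0232
t 26.98 pos [ 0.5982 -0.2227  0.0914] yaw [ 180.    -0.  -176.6] w 0.0232 F [-0.9  0.2 -4.2]
slide [0.0004, 0.0004, 0.0007] turn [0.0, -0.0, 0.0] mm 0.4
```

```bash
python3 -m crank '[{"turn":[0,0,0],"slide":[0,0,0.001],"fingers":-1},{"turn":[0,0,0],"slide":[0,0,0.0015],"fingers":-1},{"turn":[0,0,0],"slide":[0,0,0.0015],"fingers":-1}]'; python3 tgt.py .598 -.2225 .091 183.4
```

```text
t: 27.23
eef_pos: [0.5983, -0.2227, 0.091]
ee_rot: [-3.141, 0.0, -3.082]
force: [-0.1, 1.4, -1.3]
width: 0.023
t 27.23 pos [ 0.5983 -0.2227  0.091 ] yaw [-1.7999e+02  1.0000e-02 -1.7659e+02] w 0.023 F [-0.1  1.4 -1.3]
slide [0.0007, 0.0005, -0.0] turn [-0.0, 0.0, 0.0] mm 0.4
```

```bash
python3 -m crank '[{"turn":[0,0,0],"slide":[0,0,0.0006],"fingers":-1},{"turn":[0,0,0],"slide":[0,0,0.0006],"fingers":-1}]'; python3 -m crank '[{"turn":[0,0,0],"slide":[0,0,0],"fingers":-0.35},{"turn":[0,0,0],"slide":[0,0,0],"fingers":-0.35},{"turn":[0,0,0],"slide":[0,0,0],"fingers":-0.35},{"turn":[0,0,0],"slide":[0,0,0],"fingers":-0.2},{"turn":[0,0,0],"slide":[0,0,0],"fingers":0}]'; python3 -m crank '[{"turn":[0,0,0],"slide":[0,0,0],"fingers":0.2},{"turn":[0,0,0],"slide":[0,0,0],"fingers":0.4},{"turn":[0,0,0],"slide":[0,0,0],"fingers":0.5},{"turn":[0,0,0],"slide":[0,0,0],"fingers":0.5}]'; python3 - <<'E'
from h import *
a=grab_frame("side")[220:370,340:500]; b=grab_frame("scene")[90:220,150:300]
cv2.imwrite("pics/both8.png",np.hstack([cv2.resize(a,(400,375),interpolation=cv2.INTER_CUBIC),cv2.resize(b,(400,375),interpolation=cv2.INTER_CUBIC)])[:,:,::-1])
E
```

```text
t: 27.4
eef_pos: [0.5984, -0.2228, 0.091]
ee_rot: [-3.141, 0.0, -3.082]
force: [-2.8, 1.9, 2.2]
width: 0.0228
t: 27.82
eef_pos: [0.5985, -0.2227, 0.0904]
ee_rot: [-3.142, 0.0, -3.082]
force: [-0.2, -0.3, -0.1]
width: 0.0369
t: 28.15
eef_pos: [0.5983, -0.2227, 0.0904]
ee_rot: [-3.142, -0.0, -3.082]
force: [0.8, -0.0, 0.1]
width: 0.062
```

View pics/both8.png

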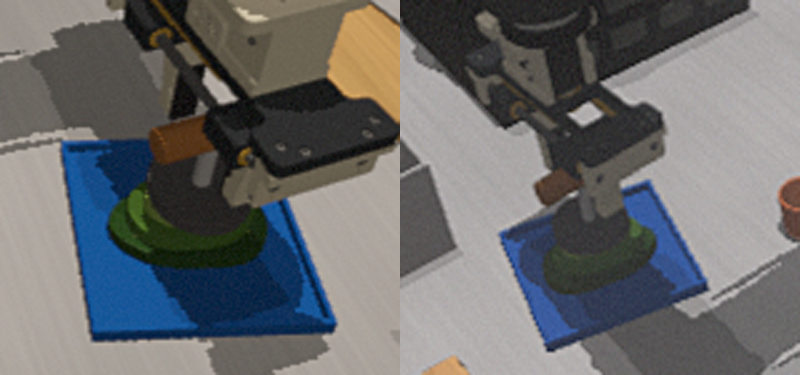

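The press stands on the stack with the fingers open and clear (62 mm). Retracting straight up, then back for a wrist look.

```bash
python3 -m crank '[{"turn":[0,0,0],"slide":[0,0,-0.03],"fingers":0.5},{"turn":[0,0,0],"slide":[0,0,-0.08],"fingers":0.5},{"turn":[0,0,0],"slide":[0,0,-0.16],"fingers":0.5},{"turn":[0,0,0],"slide":[0,0,-0.22],"fingers":0.5},{"turn":[0,0,0],"slide":[0,0,-0.22],"fingers":0.5}]'; python3 -m crank '[{"turn":[0,0,0],"slide":[-0.16,0,0],"fingers":0.5},{"turn":[0,0,0],"slide":[-0.16,0,0],"fingers":0.5},{"turn":[0,0,0],"slide":[-0.16,0,0],"fingers":0.5},{"turn":[0,0,0],"slide":[-0.16,0,0],"fingers":0.5},{"turn":[0,0,0],"slide":[-0.16,0,0],"fingers":0.5}]';python3 tray.py pics/w_tray9.png; python3 - <<'E'
from h import *
for n in ("side","scene"): cv2.imwrite(f"pics/{n}9.png",grab_frame(n)[:,:,::-1])
E
```

```text
t: 28.67
eef_pos: [0.6016, -0.2238, 0.2081]
ee_rot: [-3.138, 0.01, -3.081]
force: [1.2, -0.4, 0.2]
width: 0.0657
t: 29.08
eef_pos: [0.6779, -0.2178, 0.1995]
ee_rot: [3.141, -0.001, -3.082]
force: [-0.3, -0.7, 0.2]
width: 0.0661
[ 0.6779 -0.2178  0.1995] [ 3.141e+00 -1.000e-03 -3.082e+00] 0.0661031726750463
```

View pics/w_tray9.png

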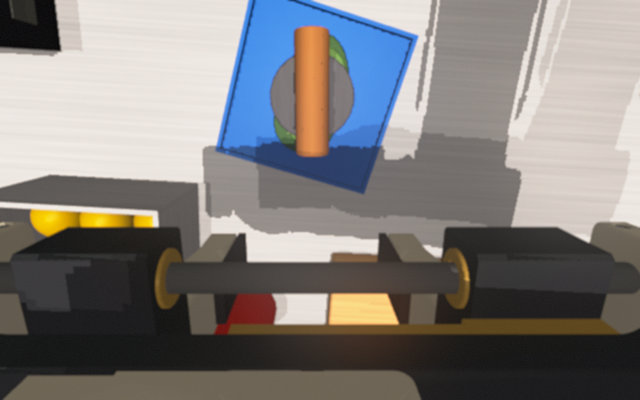

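View pics/side9.png

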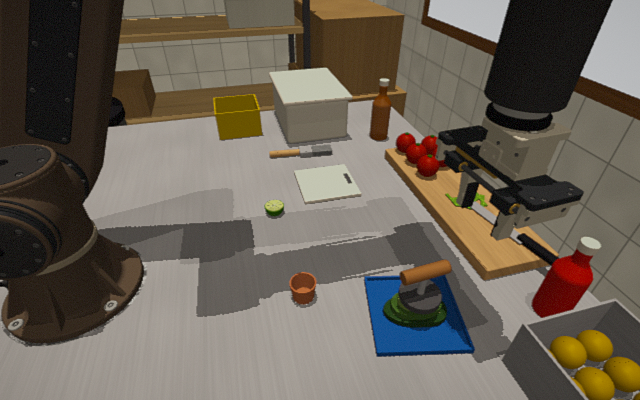

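View pics/scene9.png

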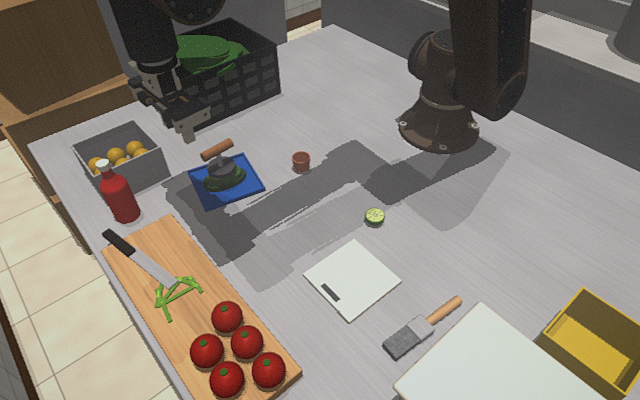

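The press stands upright on the stack: handle at (312,27)–(312,156) in the wrist view, with the large pad showing symmetrically at both sides. Lime, cup and brush are unchanged. One last numeric check:

```bash
python3 - <<'E'
from h import *
d=np.load("pics/w_tray9.npz"); cal=dict(K=d["K"],pose=d["pose"]); im=cv2.imread("pics/w_tray9.png")[:,:,::-1].copy()
m,c=blob(im,np.array([312,90]),[3,110,50],[20,255,255]); ct=max(cv2.findContours(m,0,1)[0],key=cv2.contourArea)[:,0]
print("handle",cv2.minAreaRect((plane(cal,ct[:,0],ct[:,1],.110)[:,:2]*1000).astype(np.float32)))
hsv=cv2.cvtColor(im,cv2.COLOR_RGB2HSV); f=cv2.inRange(hsv,np.array([0,0,40]),np.array([180,60,150])); f[:40]=0;f[150:]=0;f[:,:262]=0;f[:,362:]=0
f=cv2.morphologyEx(f,cv2.MORPH_OPEN,np.ones((3,3),np.uint8)); ys,xs=np.nonzero(f)
l=[(xs[ys==r].min(),xs[ys==r].max()) for r in (85,95,105)]; print(l)
for r,(a,b) in zip((85,95,105),l): print(plane(cal,a-.5,r,.06)[0].round(4),plane(cal,b+.5,r,.06)[0].round(4))
a=cv2.imread("pics/scene0.png").astype(int);b=cv2.imread("pics/scene9.png").astype(int)
for n,(x,y) in dict(lime=(374,216),brush=(423,328),cup=(301,161)).items():
    A=a[y-15:y+15,x-15:x+15].sum(2);B=b[y-15:y+15,x-15:x+15].sum(2);print(n,"diff",abs(A-B).mean().round(1))
E
```

```text
handle ((600.1328735351562, -222.7659149169922), (86.32762908935547, 23.310657501220703), 3.673494577407837)
[(np.int64(272), np.int64(351)), (np.int64(271), np.int64(352)), (np.int64(272), np.int64(352))]
[ 0.5929 -0.2568  0.06  ] [ 0.5889 -0.1901  0.06  ]
[ 0.6009 -0.2574  0.06  ] [ 0.5969 -0.1885  0.06  ]
[ 0.609  -0.2564  0.06  ] [ 0.605  -0.1878  0.06  ]
lime diff 34.7
brush diff 21.3
cup diff 31.6
```

```bash
python3 -c "
from station import *
print(job_done())"
```

```text
the job is handed in; nothing more can be done
None
```

The three pads are stacked flat in the middle of the tray, large, medium, small from the bottom. The hand press stands upright on top, released, and I handed the job in at about 29 s of the 115 s allowed.

**Stack:** before the press went on, the pad centres were within about 1 mm of each other and of the tray centre (0.598, -0.222). They all lie lengthwise along the tray at about -13.3°. I did not re-measure the pads afterwards, because the press hides most of them. The large pad still shows at both ends under the foot.

**Press:** the handle centre measured (0.600, -0.223), about 2 mm from the stack centre at most. It stood upright in all three views, with the gripper clear.

**Other items:** by eye, the lime, cup and brush were in the same places in the before and after pictures. A pixel-difference check on them settled nothing: it read 21 to 35, with no noise level to compare against. The arm's shadows and the lighting had also changed.

**What went wrong:** on the first try at the medium pad I lifted before the fingers had closed. The pad stayed where it was (within about 0.5 mm on a second look), and the second grasp held it.

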